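Clamp the mounting plate and hold the angle bracket in its corner

ROBOT

A 6-joint arm with a two-finger parallel gripper is mounted at the origin on the work surface. World frame = base frame: x ahead of the robot, y to its left, z up, the work surface at z = 0. Lengths are in m, angles in rad, forces in N, time in s.
With the tool pointing down it reaches from about 0.425 to 0.95 m from the base axis. Payload 14.7 kg.
Tool frame: the origin (TCP) lies on the centre line of the jaws, within the pads' length; the fingertips stand 19 mm ahead of it and the grasp point (between the pads) is the TCP; x points along the fingers, y is the direction in which the jaws open and shut, and the axes are right-handed (so a half turn about x gives the same grasp; the last joint's range is limited). The gripper opens to 85 mm and grips with 20 to 120 N. Pads are 22 mm wide; open, the fingers measure 114 mm over their backs; the gripper's body (76 mm by 85 mm) begins 54 mm behind the grasp point. The pads swing forward as they close: fully open they stand 13 mm farther back than shut.
Start: joints at [1.061, 0.48, 1.596, -0, 1.065, -0.047], TCP at [0.29, 0.582, 0.25] pointing down, gripper open.
Joint ranges: [-2.75, 2.75], [-0.82, 2.05], [0.23, 2.67], [-1.56, 4.7], [0.09, 2.69], [-2.92, 2.92]. Speed limits (rad/s): [1.89, 1.89, 2.39, 3.01, 3.01, 3.01].

INTERFACE

Orientations are given as a rotation vector (axis times angle).
In Python, from workcell import bot, get_image gives the robot as it stands.
- The arm moves only by the tool servo_tool, never from a script. Its arguments are lists of equal length, an entry for each row: "travel": the shift along the tool's x, y, z normalised to -1 to 1, where 1 is 0.3 m, a list of three; "rot": the turn, a rotation vector about the tool's x, y, z normalised to -1 to 1, where 1 is 90 degrees, a list of three. A call has 1 to 10 rows; each row is the pose to reach, as a shift and turn from the pose commanded when the call began, along the tool's axes at that moment; what a row does not reach only later rows make up. A row lasts 1/12 s, in which the tool goes at most 41.7 mm and 7.16 degrees, less where a joint would pass 70% of its speed; a pose out of reach is approached as far as the arm can. A call with a number of a shift or a turn outside -1 to 1 is refused whole. A call with a gripper value outside its range is refused whole. "grip" is the gripper command: -1 is shut, 1 is fully open, values between are in proportion, set as the call begins (left out, the last holds). The fingers move at their own pace and stop on an object; "grip_force" is the grip in N (left out, the last holds). Time passes only in rows, so rows that repeat a pose let the fingers close. It gives the time, the measured TCP pose, the force and the opening at its end, in the units of the state.
- bot.get_obs(): the state, without advancing time (a new reading comes with each control period).
- get_image(name): name is "side" or "top" or "wrist"; returns a dict with "pixels" (384x512x3 uint8, red, green, blue), "depth" (384x512 float32, m along the optical axis (not along the pixel's ray), 0 where there is no reading), "fov_y" (degrees; the focal length in pixels is half the picture's height over the tangent of half this angle, whatever the lens; pixels are square), "cx", "cy" (the principal point, pixels), "R" (3x3) and "t" (3): a world point X has camera coordinates R X + t. Camera axes: x right, y down, z forward; pixel columns grow to the right and rows downward; lengths in m; the calibration is good to about 2 mm. The wrist camera is an equidistant fisheye: a pixel r from the principal point sees the ray r / f radians off the axis. A picture is of the moment at which its call begins.
- bot.sign_off(): hands the job in, once; it reports no verdict.
The state is a dict: "time_s": time; "qpos": joint angles; "joint_velocities": joint speeds; "joint_torque": joint torques, N m; "eef_pos": TCP position; "tcp_rot": TCP orientation; "force": force on the tool from outside, world axes, zero at the start; "wrist_torque": the same for the moment, N m; "gripper_width": finger opening in m.
Only numpy, scipy, OpenCV 4.12 (cv2) and the standard library are available. Lean on these libraries where they do the work, as an engineer would, in place of code of your own. Each camera call takes 0.05 s, during which the arm holds its last target. There are 200 camera calls.

TASK

The mounting plate lies loose between the jaws of the machine vise: crank the vise handle clockwise until the moving jaw clamps the plate tight. Then pick up the angle bracket and press it, foot flat on the plate, into the corner between the plate's two raised ribs, the back of its upright web square against the long rib and its end against the short rib. Finish while still holding it there, pushed firmly against both ribs so that a colleague can drive the screws, and leave the other things on the bench where they are.

Things in the scene. Friction and masses are not known exactly. Their poses are not given: they have to be found in the camera images.
- vise: grey machine vise on a round swivel base. Origin: its centre, on the bench (z 0). Lead screw along its y: crank at the -y end, fixed jaw at the +y end with its clamping face at y = +45 mm. Bed 80 mm wide, y -126 to +95 mm, top 100 mm above the bench. Jaws 100 mm long (x), tops 128 mm above the bench. The work rests on parallels 116 mm above the bench.
- jaw: moving jaw, 100 x 42 x 28 mm. Origin: middle of the lower edge of its clamping face, which looks to the vise's +y; axes as the vise's. Moves 5 mm towards +y per clockwise crank turn and stays where left. The plate is touched on both sides with this origin at y = -25 mm in the vise's frame; half a crank turn beyond that clamps it tight (jaw and plate give a little).
- crank (a joint): angle of the crank, rad, growing clockwise as seen from the handle's end looking at the vise (closing). At 0 the crank arm points straight up, at pi/2 to the vise's +x. Axis parallel to the vise's y through x = 0, 80 mm above the bench. From any start 0.7 to 1.6 turns bring the jaw to touch. Takes 3 to 6 N at the handle.
- handle_mid (a point): middle of the black crank handle: round grip, 18 mm thick, 55 mm long, parallel to the vise's y, spinning freely on its pin 40 mm from the crank's axis. In the vise's frame: x = 40 mm * sin(crank), y = -214 mm, z = 80 mm + 40 mm * cos(crank); the crank arm is 30 mm from it towards +y. Can be pinched from above across the vise's x and carried round with the hand kept upright.
- plate: aluminium mounting plate, 120 (x) x 70 (y) x 20 mm, loose on the parallels between the jaws, about 0.5 kg. Origin: centre of its underside, 116 mm above the bench; axes within 1 degree of the vise's, square to it once clamped. Two screwed-on steel ribs 10 mm wide and 10 mm high stand on its top: the long one along its +y edge, the short one along its +x edge.
- long_rib: the long rib of the plate, 120 mm long, 10 x 10 mm, along the plate's +y edge (beside the fixed jaw). Origin: centre of its underside on the plate's top. The bracket's back goes against its inner face, which looks to the plate's -y.
- short_rib: the short rib of the plate, 60 mm long, 10 x 10 mm, along the plate's +x edge. Origin: centre of its underside on the plate's top. Its inner face looks to the plate's -x. Dry metal drags: with the bracket pressed on one rib, or down on the plate, friction can take up several newtons of a push before the bracket reaches the other rib.
- plate_corner (a point): the inside corner where the inner faces of both ribs meet the plate's top: x = +50, y = +25, z = +20 mm in the plate's frame (136 mm above the bench). Axes as the plate's.
- bracket: aluminium L-shaped angle bracket, about 0.12 kg, standing on its foot on the bench. Origin: centre of the foot's underside, z up. Foot 60 (x) x 44 (y) x 8 mm; upright web 60 mm long, 8 mm thick on the foot's +y edge (y +14 to +22 mm), top 52 mm up; its back is its outer face, y = +22 mm. In place its axes agree with the plate's: back to the long rib, +x end to the short rib.
- bracket_corner (a point): lower corner of the bracket at x = +30, y = +22, z = 0 mm in its frame: where the web's back, its +x end and the underside meet. It goes to plate_corner.
- spacer: plain aluminium block with two holes, 50 x 40 x 30 mm, not needed. Origin: centre of its underside.
- paste_jar: round jar with a white lid, 60 mm across, 55 mm high, not needed. Origin: centre of its underside.
- tape_reel: white component tape reel lying flat, 178 mm across, 12 mm thick, not needed. Origin: centre of its underside.
- screwdriver: screwdriver 190 mm long with a black handle, lying on the bench, not needed. Origin: middle of its length, on the bench.
- wrench: open-ended wrench 160 mm long, lying on the bench, not needed. Origin: middle of its length, on the bench.
- cutter: utility knife 150 mm long, lying on the bench, not needed. Origin: near its middle, on the bench.
Not all that is in view belongs to the job. Leave any brown or red look-alike of the plate alone.

How it is judged:
On the way, in this order (a step that is already met when the one before it is completed fails the run):
1. the vise is cranked until the moving jaw clamps the plate (more than 30 N) (contact force between jaw and plate above 30 N), for 0.3 s.
2. only then is the bracket picked up, its underside above 100 mm (height (world z) of bracket above 0.1 m), for 0.1 s.
At the end, for the whole second after the job is handed in: through the last second the fingers keep the bracket pressed against both ribs, with more than 2 N on each; its corner is within 3 mm of the plate's inside corner and it lies square and flat within 2 degrees; the plate is level and still clamped by the moving jaw with more than 30 N (contact force between bracket and long_rib above 2 N and contact force between bracket and short_rib above 2 N and distance between bracket_corner and plate_corner below 0.003 m and angle between the x axis of bracket and the x axis of plate, either way round below 0.035 rad and angle between the z axis of bracket and the z axis of plate, either way round below 0.035 rad and contact force between the fingers and bracket above 1.5 N and contact force between jaw and plate above 30 N and angle between plate's own z axis and vertical below 0.035 rad and linear speed of bracket below 0.01 m/s); the arm keeps its last pose, push and grip.
It fails at once if another thing on the bench (spacer, jar, reel, screwdriver, wrench, knife) is moved more than 30 mm (distance of any of spacer, paste_jar, tape_reel, screwdriver, wrench, cutter from where it was at the start of the episode above 0.03 m).
It also fails if it takes over 72 s, if anything falls off the work surface, if the arm or the gripper's body presses on something with over 40 N, if the wrist force passes 120 N, or if a joint passes its speed limit or range.

## Working session

There is one attempt and no reset: what is moved stays moved. The work goes in short steps, Python scripts to look and compute and a tool call to move; the robot and the scene stay as the last step left them, time stands still between calls to the robot, and variables do not carry over. Pictures are saved under pics/ and viewed, about 8 in all and at most 12, crops included, and the job is handed in when it is done.

Besides the shell and the picture viewer there is one more tool, called by a JSON object that holds its "api" and its "payload", one argument or row to a line. servo_tool: Moves the arm, as the interface text tells. Scaled input: -1 to 1 covers 0.3 m each way for a shift and 90 degrees each way for a turn. Its arguments: {"type":"object","properties":{"travel":{"type":"array","items":{"type":"array","items":{"type":"number","minimum":-1,"maximum":1}}},"rot":{"type":"array","items":{"type":"array","items":{"type":"number","minimum":-1,"maximum":1}}},"grip":{"type":"number"},"grip_force":{"type":"number"}},"required":["travel","rot"]}

```bash
ls; mkdir -p pics
cat > h.py <<'E'
import numpy as np, cv2
from workcell import bot, get_image
def ray(im,u,v):
    f=im["pixels"].shape[0]/2/np.tan(np.radians(im["fov_y"])/2)
    return np.array([(u-im["cx"])/f,(v-im["cy"])/f,1.0])
def cloud(im):
    H,W=im["depth"].shape; f=H/2/np.tan(np.radians(im["fov_y"])/2)
    u,v=np.meshgrid(np.arange(W),np.arange(H)); d=im["depth"]
    P=np.stack([(u-im["cx"])/f*d,(v-im["cy"])/f*d,d],-1)
    return (P-im["t"])@im["R"]
def onplane(im,u,v,z):
    R,t=np.array(im["R"]),np.array(im["t"]); c=-R.T@t; d=R.T@ray(im,u,v)
    return c+d*(z-c[2])/d[2]
E
python3 - <<'E'
from h import *
import pickle
o=bot.get_obs();print(o)
for n in("top","side"):
    im=get_image(n);pickle.dump(im,open(n+".pkl","wb"))
    print(n,im["fov_y"],im["cx"],im["cy"],-np.array(im["R"]).T@im["t"])
    cv2.imwrite(f"pics/{n}0.png",cv2.resize(im["pixels"][:,:,::-1],(800,600)))
E
```

```text
pics
{'time_s': 0.0, 'qpos': array([ 1.06137516e+00,  4.80841104e-01,  1.59688953e+00, -2.43342410e-05,
        1.06508746e+00, -4.65980962e-02]), 'joint_velocities': array([ 0.0008095 ,  0.00031673,  0.00079001, -0.00028159, -0.00027326,
        0.00175289]), 'joint_torque': array([-8.42892739e-03, -9.50655913e+01, -4.30178082e+01, -8.48113596e-04,
        1.21290382e-02, -3.51716915e-05]), 'eef_pos': array([0.29000251, 0.58127697, 0.24966053]), 'tcp_rot': array([ 0.36198164,  1.5404779 , -0.36385557]), 'force': array([-0.13939413,  0.35047304, -0.10776768]), 'wrist_torque': array([ 0.01704873, -0.04622746,  0.03048768]), 'gripper_width': 0.08558872590873687}
top 55.98315173456653 257.6795338756285 193.24603601953788 [0.35297443 0.0194844  1.14304971]
side 54.63617947168711 266.6167420290819 188.4610512311206 [ 0.1324759  -0.71752377  0.85427728]
```

View pics/top0.png

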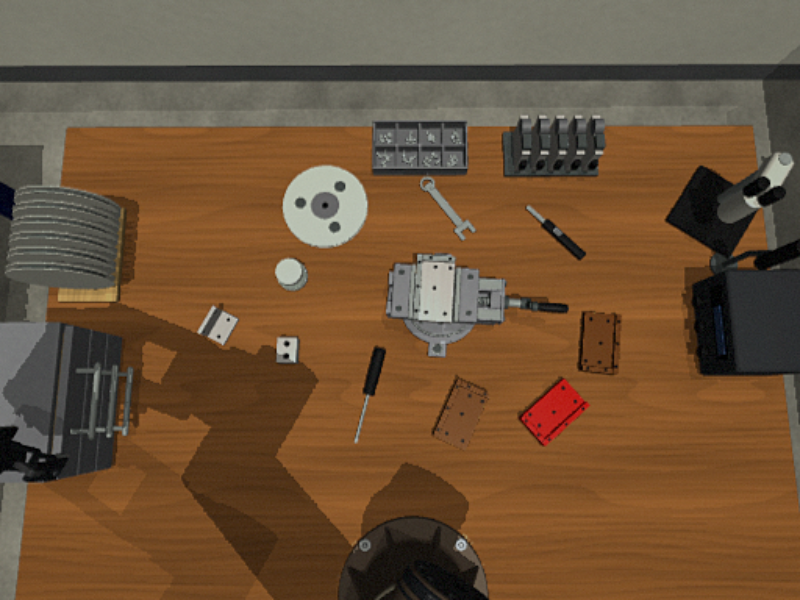

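View pics/side0.png

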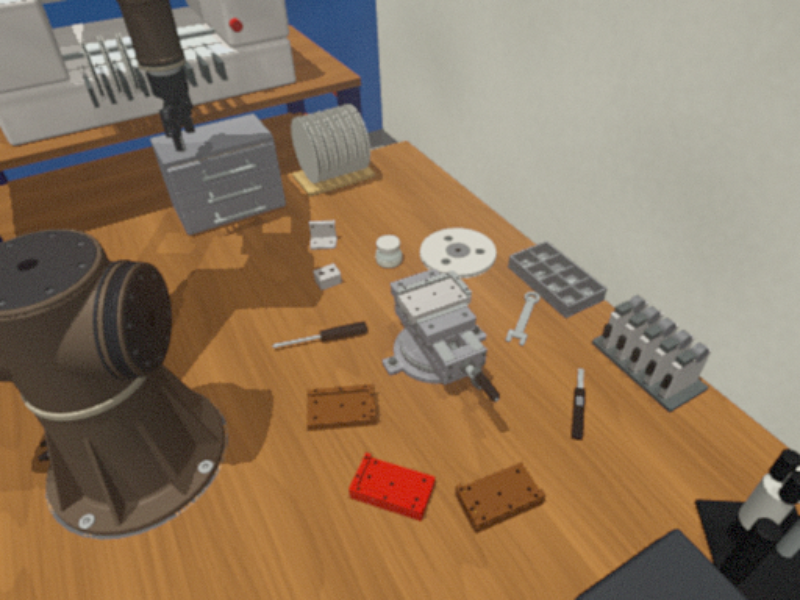

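The top view (800x600) shows the vise at (440,295) with its crank to the right (world -y) and its handle at (545,307). The silver plate is in the jaws at (436,287). The bracket is at (217,325), with its web at the upper left. The brown and red plates at (460,410), (600,342) and (553,410) are decoys, because they lie on the bench and not in the vise. Next I'll measure from depth.

Run:
```python
from h import *
import pickle
im=pickle.load(open("top.pkl","rb"));P=cloud(im);px=im["pixels"]
def box(m):
    q=P[m][:,:2].astype(np.float32); r=cv2.minAreaRect(q); return len(q),np.round(np.mean(P[m],0),4),np.round(r[0],4),np.round(r[1],4),round(r[2],2),np.round(cv2.boxPoints(r),4).tolist()
def win(u0,u1,v0,v1):
    m=np.zeros(P.shape[:2],bool);s=.64;m[int(v0*s):int(v1*s),int(u0*s):int(u1*s)]=1;return m
V=win(370,520,240,360);z=P[...,2]
for a,b in((.09,.105),(.122,.131),(.132,.14),(.141,.15)): print(a,box(V&(z>a)&(z<b)))
H=win(505,580,285,325);
for a,b in((.03,.2),(.1,.2)): print("handle",box(H&(z>a)&(z<b)))
m=H&(z>.03); 
hh=P[m]; o=np.argsort(hh[:,1]); print(np.round(hh[o][::8],3).tolist())
B=win(190,245,295,350)
for a,b in((.004,.012),(.045,.06),(.004,.06)): print("br",box(B&(z>a)&(z<b)))
im2=px
a=cv2.resize(px[145:225,235:375,::-1],(770,440),interpolation=cv2.INTER_CUBIC)
b=cv2.resize(px[185:235,115:165,::-1],(300,300)[:2],interpolation=cv2.INTER_CUBIC)
c=np.zeros((600,770,3),np.uint8);c[:440]=a;c[440:,:160]=cv2.resize(b,(160,160));cv2.imwrite("pics/crop.png",c)
```

```text
0.09 (489, array([ 0.5457, -0.1236,  0.099 ]), array([ 0.5499, -0.0702]), array([0.1025, 0.2398]), 0.0, [[0.49869999289512634, 0.04969999939203262], [0.49869999289512634, -0.19009999930858612], [0.6011000275611877, -0.19009999930858612], [0.6011000275611877, 0.04969999939203262]])
0.122 (960, array([ 0.5516, -0.0413,  0.1273]), array([ 0.5513, -0.04  ]), array([0.1576, 0.1048]), 85.76, [[0.49320000410079956, -0.11479999870061874], [0.5976999998092651, -0.12250000238418579], [0.6093999743461609, 0.034699998795986176], [0.5048999786376953, 0.042399998754262924]])
0.132 (797, array([ 0.5543, -0.042 ,  0.1356]), array([ 0.5547, -0.0341]), array([0.1349, 0.1108]), 86.27, [[0.4950000047683716, -0.09780000150203705], [0.6055999994277954, -0.10499999672174454], [0.6144000291824341, 0.029600000008940697], [0.5037999749183655, 0.03680000081658363]])
0.141 (222, array([ 0.5779, -0.0205,  0.1455]), array([ 0.5593, -0.0365]), array([0.0675, 0.1201]), 85.77, [[0.4968999922275543, -0.065700002014637], [0.6166999936103821, -0.07460000365972519], [0.6216999888420105, -0.007199999876320362], [0.501900
[... 1523 characters left out ...]
29289246, 0.4499000012874603], [0.4672999978065491, 0.34209999442100525], [0.5803999900817871, 0.3490000069141388], [0.5738000273704529, 0.45680001378059387]])
br (66, array([0.5155, 0.4023, 0.0512]), array([0.5159, 0.4032]), array([0.0098, 0.0577]), 63.21, [[0.4878999888896942, 0.41179999709129333], [0.5393999814987183, 0.38580000400543213], [0.5437999963760376, 0.3946000039577484], [0.49230000376701355, 0.4205999970436096]])
br (394, array([0.51  , 0.3912, 0.0192]), array([0.5206, 0.3995]), array([0.1132, 0.1079]), 3.5, [[0.46070000529289246, 0.4499000012874603], [0.4672999978065491, 0.34209999442100525], [0.5803999900817871, 0.3490000069141388], [0.5738000273704529, 0.45680001378059387]])
```

View pics/crop.png

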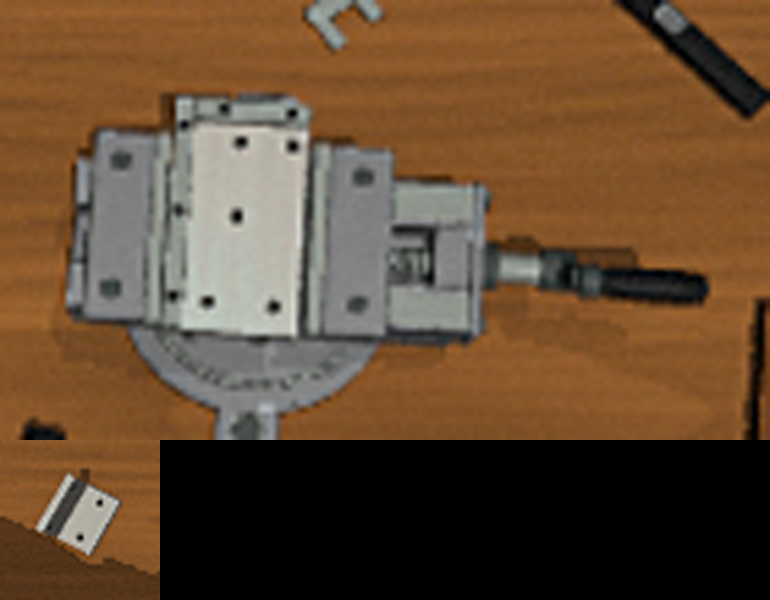

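The crop confirms that the silver plate with two ribs sits in the vise. The free end of the black handle is near crop (705,285), with the arm near (565,272). Next I'll fix the vise origin and work out the first move.

```bash
cat >> h.py <<'E'
from scipy.spatial.transform import Rotation as Ro
def rel(pos,yaw_y,o=None):
    """tool down, tool y at world yaw; print travel/rot in command units from the current measured pose"""
    o=o or bot.get_obs(); R0=Ro.from_rotvec(o["tcp_rot"])
    y=np.array([np.cos(yaw_y),np.sin(yaw_y),0]);x=np.array([0,0,-1.]);R1=Ro.from_matrix(np.stack([x,y,np.cross(x,y)],1))
    return np.round(R0.inv().apply(np.array(pos)-o["eef_pos"])/.3,4),np.round((R0.inv()*R1).as_rotvec()/(np.pi/2),4)
E
python3 - <<'E'
from h import *
import pickle
im=pickle.load(open("top.pkl","rb"))
o=bot.get_obs();print(np.round(Ro.from_rotvec(o["tcp_rot"]).as_matrix(),3))
def c(u,v,z): return np.round(onplane(im,u/5.5+235,v/5.5+145,z),4)
yaw=np.radians(-4.25);vx=np.array([np.cos(yaw),np.sin(yaw)]);vy=np.array([-vx[1],vx[0]])
for n,p in dict(bedR=c(487,260,.1),bedL=c(68,290,.1),face=c(168,230,.128),jawL=c(128,160,.128),jawLb=c(110,290,.128),jr=c(360,175,.128),jr2=c(357,302,.128),hfree=c(708,287,.118),harm=c(565,272,.118),hmid=c(650,286,.118),jawTR=c(392,150,.128),jawBR=c(384,335,.128)).items(): print(n,p,'v:',np.round([p[:2]@vx,p[:2]@vy],4))
P=np.array([.526,-.2556]);
for y in(yaw,yaw+np.pi): print(rel([.526,-.2556,.25],y))
E
```

```text
[[-0.001  0.446  0.895]
 [-0.001  0.895 -0.446]
 [-1.    -0.001 -0.   ]]
bedR [ 0.5424 -0.175   0.1   ] v: [ 0.5539 -0.1343]
bedL [0.5272 0.0486 0.1   ] v: [0.5221 0.0875]
face [ 0.5539 -0.0043  0.128 ] v: [0.5527 0.0368]
jawL [0.5914 0.0164 0.128 ] v: [0.5886 0.0602]
jawLb [0.5224 0.026  0.128 ] v: [0.519  0.0646]
jr [ 0.5828 -0.105   0.128 ] v: [ 0.589  -0.0615]
jr2 [ 0.5155 -0.1017  0.128 ] v: [ 0.5216 -0.0632]
hfree [ 0.5243 -0.2868  0.118 ] v: [ 0.5441 -0.2472]
harm [ 0.5326 -0.2123  0.118 ] v: [ 0.5469 -0.1722]
hmid [ 0.5249 -0.2565  0.118 ] v: [ 0.5425 -0.2169]
jawTR [ 0.5962 -0.1221  0.128 ] v: [ 0.6036 -0.0776]
jawBR [ 0.4982 -0.1152  0.128 ] v: [ 0.5054 -0.078 ]
(array([ 1.4000e-03, -2.1450e+00,  1.9494e+00]), array([7.526e-01, 4.000e-04, 7.000e-04]))
(array([ 1.4000e-03, -2.1450e+00,  1.9494e+00]), array([-1.2474e+00, -8.0000e-04,  4.0000e-04]))
```

{"api": "servo_tool", "payload": {
  "travel": [
    [0,-0.08,0.09],
    [0,-0.17,0.18],
    [0,-0.26,0.27],
    [0,-0.35,0.36],
    [0,-0.44,0.45],
    [0,-0.53,0.54],
    [0,-0.62,0.63],
    [0,-0.7,0.72],
    [0,-0.78,0.8],
    [0,-0.78,0.8]
  ],
  "rot": [
    [0.07,0,0],
    [0.15,0,0],
    [0.23,0,0],
    [0.31,0,0],
    [0.39,0,0],
    [0.47,0,0],
    [0.55,0,0],
    [0.62,0,0],
    [0.69,0,0],
    [0.7526,0,0]
  ],
  "grip": 0
}}

```text
time_s: 0.93
eef_pos: [0.4014, 0.2605, 0.2501]
tcp_rot: [1.268, 1.168, -1.271]
force: [0.4, 0.4, -0.2]
gripper_width: 0.0428
```

Run:
```python
from h import *
print(bot.get_obs()["qpos"],rel([.5252,-.2657,.25],np.radians(-4.25)))
```

```text
[ 5.13216579e-01  2.41617753e-01  1.97679705e+00 -1.49150302e-03
  9.24319902e-01  5.96710697e-01] (array([0.0031, 0.5561, 1.714 ]), array([-0.0054,  0.001 ,  0.0002]))
```

{"api": "servo_tool", "payload": {
  "travel": [
    [0,0.06,0.11],
    [0,0.11,0.22],
    [0,0.16,0.33],
    [0,0.21,0.44],
    [0,0.26,0.55],
    [0,0.31,0.66],
    [0,0.36,0.77],
    [0,0.41,0.88],
    [0,0.45,0.98],
    [0,0.45,0.98]
  ],
  "rot": [
    [0,0,0],
    [0,0,0],
    [0,0,0],
    [0,0,0],
    [0,0,0],
    [0,0,0],
    [0,0,0],
    [0,0,0],
    [0,0,0],
    [0,0,0]
  ]
}}

```text
time_s: 1.77
eef_pos: [0.515, -0.0427, 0.2502]
tcp_rot: [1.265, 1.17, -1.265]
force: [-0.6, 0.4, 0.8]
gripper_width: 0.0423
```

{"api": "servo_tool", "payload": {
  "travel": [
    [0,0.02,0.12],
    [0,0.04,0.24],
    [0,0.06,0.36],
    [0,0.08,0.48],
    [0,0.1,0.6],
    [0,0.106,0.734],
    [0,0.106,0.734],
    [0,0.106,0.734]
  ],
  "rot": [
    [0,0,0],
    [0,0,0],
    [0,0,0],
    [0,0,0],
    [0,0,0],
    [0,0,0],
    [0,0,0],
    [0,0,0]
  ]
}}

```text
time_s: 2.43
eef_pos: [0.5282, -0.2617, 0.2498]
tcp_rot: [1.266, 1.172, -1.266]
force: [-1.0, -0.0, -0.4]
gripper_width: 0.0431
```

Run:
```python
from h import *
import pickle
print(rel([.5252,-.2657,.25],np.radians(-4.25)))
im=get_image("wrist");pickle.dump(im,open("w1.pkl","wb"));print(im["fov_y"],im["cx"],im["cy"],-np.array(im["R"]).T@im["t"])
cv2.imwrite("pics/w1.png",im["pixels"][:,:,::-1])
```

```text
(array([-0.0008, -0.0091,  0.014 ]), array([-0.0019, -0.0002,  0.0004]))
65.70646984690485 256.4196945567572 193.20729320310147 [ 0.53521842 -0.18659762  0.37352681]
```

View pics/w1.png

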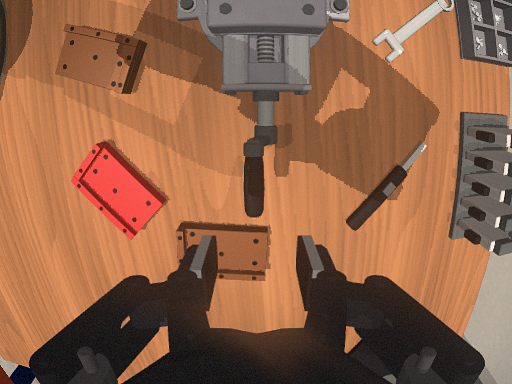

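The wrist view shows the handle from about (253,150) to (254,215), and the screw at (266,105). I'll project these to points.

```bash
cat >> h.py <<'E'
def fish(im,u,v,z):
    f=im["pixels"].shape[0]/2/np.tan(np.radians(im["fov_y"])/2)
    a,b=u-im["cx"],v-im["cy"];r=np.hypot(a,b)+1e-9;th=r/f
    d=np.array(im["R"]).T@np.array([np.sin(th)*a/r,np.sin(th)*b/r,np.cos(th)]);c=-np.array(im["R"]).T@im["t"]
    return c+d*(z-c[2])/d[2]
yaw=np.radians(-4.25);vx=np.array([np.cos(yaw),np.sin(yaw)]);vy=np.array([-vx[1],vx[0]])
def vf(p): return np.round([p[:2]@vx-.5545,p[:2]@vy+.008],4)   # world -> vise frame
def wf(x,y): return (x+.5545)*vx+(y-.008)*vy
E
python3 - <<'E'
from h import *
import pickle
im=pickle.load(open("w1.pkl","rb"))
for n,(u,v,z) in dict(arm_hi=(253,146,.118),free=(254,216,.118),mid=(254,185,.127),screw=(266,110,.08),bedL=(223,90,.1),bedR=(311,90,.1),jawL=(222,35,.1),jawR=(314,35,.1)).items():
    p=fish(im,u,v,z);print(n,np.round(p,4),vf(p),im["depth"][v,u])
px=im["pixels"].astype(int);m=(px.max(2)<60)
m[:140]=0;m[222:]=0;m[:,:235]=0;m[:,275:]=0
v,u=np.nonzero(m);print(u.min(),u.max(),v.min(),v.max(),[(r,u[v==r].min(),u[v==r].max()) for r in(160,180,200,210)])
print(wf(-.011,-.218),rel([*wf(-.011,-.218),.125],yaw))
E
```

```text
arm_hi [ 0.5292 -0.223   0.118 ] [-0.0102 -0.1751] 0.24593173
free [ 0.5249 -0.2876  0.118 ] [-0.0097 -0.2399] 0.26632884
mid [ 0.5276 -0.2555  0.127 ] [-0.0094 -0.2077] 0.25504014
screw [ 0.5438 -0.1936  0.08  ] [ 0.0022 -0.1448] 0.27311838
bedL [ 0.5058 -0.1714  0.1   ] [-0.0373 -0.1254] 0.2585117
bedR [ 0.5857 -0.177   0.1   ] [ 0.0427 -0.1251] 0.3525022
jawL [ 0.509  -0.1195  0.1   ] [-0.038  -0.0734] 0.30438018
jawR [ 0.5925 -0.1248  0.1   ] [ 0.0457 -0.0726] 0.23778364
244 274 143 216 [(160, np.int64(245), np.int64(261)), (180, np.int64(244), np.int64(262)), (200, np.int64(245), np.int64(262)), (210, np.int64(245), np.int64(248))]
[ 0.52525696 -0.26565651] (array([ 0.4159, -0.008 ,  0.019 ]), array([-0.0011, -0.0005,  0.0006]))
```

{"api": "servo_tool", "payload": {
  "travel": [
    [0.1,-0.005,0.019],
    [0.2,-0.005,0.019],
    [0.3,-0.005,0.019],
    [0.38,-0.005,0.019],
    [0.416,-0.005,0.019],
    [0.416,-0.005,0.019]
  ],
  "rot": [
    [0,0,0],
    [0,0,0],
    [0,0,0],
    [0,0,0],
    [0,0,0],
    [0,0,0]
  ]
}}

```text
time_s: 2.98
eef_pos: [0.5256, -0.2636, 0.1234]
tcp_rot: [1.262, 1.178, -1.265]
force: [-0.8, -0.2, -0.8]
gripper_width: 0.0426
```

{"api": "servo_tool", "payload": {
  "travel": [
    [0,0,0],
    [0,0,0],
    [0,0,0],
    [0,0,0],
    [0,0,0],
    [0,0,0]
  ],
  "rot": [
    [0,0,0],
    [0,0,0],
    [0,0,0],
    [0,0,0],
    [0,0,0],
    [0,0,0]
  ],
  "grip": -1,
  "grip_force": 40
}}

```text
time_s: 3.48
eef_pos: [0.5274, -0.2657, 0.1267]
tcp_rot: [1.264, 1.171, -1.263]
force: [-0.2, 4.0, 8.1]
gripper_width: 0.0162
```

Run:
```python
from h import *
o=bot.get_obs();print(o["gripper_width"],o["force"],o["eef_pos"],vf(o["eef_pos"]))
im=get_image("wrist");cv2.imwrite("pics/w2.png",im["pixels"][:,:,::-1])
# rows around the circle, tool axes: x down, y=+vise x, z=-vise y
t0=np.radians(-17.5)
for i in range(1,41):
    t=t0+np.radians(30*i); print(i,[round(-.04*(np.cos(t)-np.cos(t0))/.3,3),round(.04*(np.sin(t)-np.sin(t0))/.3,3),0],end=' ')
    if i==12: break
```

```text
0.016173258528218635 [-0.19341398  4.04811302  8.06929754] [ 0.52741334 -0.2657446   0.12669607] [-0.0088 -0.2179]
1 [np.float64(-0.003), np.float64(0.069), 0] 2 [np.float64(0.029), np.float64(0.13), 0] 3 [np.float64(0.087), np.float64(0.167), 0] 4 [np.float64(0.156), np.float64(0.17), 0] 5 [np.float64(0.217), np.float64(0.138), 0] 6 [np.float64(0.254), np.float64(0.08), 0] 7 [np.float64(0.257), np.float64(0.011), 0] 8 [np.float64(0.225), np.float64(-0.05), 0] 9 [np.float64(0.167), np.float64(-0.087), 0] 10 [np.float64(0.098), np.float64(-0.09), 0] 11 [np.float64(0.037), np.float64(-0.058), 0] 12 [np.float64(-0.0), np.float64(0.0), 0]
```

View pics/w2.png

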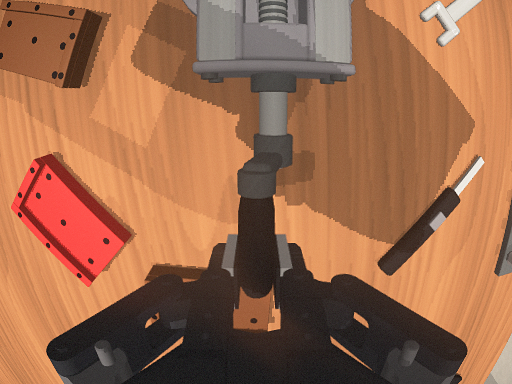

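The pinch reads 16 mm with 8 N upward on the tool, so the pads sit a little high on the handle. I'll regrip about 5 mm lower and 5 mm further out.

{"api": "servo_tool", "payload": {
  "travel": [
    [0,0,0],
    [0,0,0.01],
    [0.008,0,0.017],
    [0.016,0,0.017],
    [0.016,0,0.017]
  ],
  "rot": [
    [0,0,0],
    [0,0,0],
    [0,0,0],
    [0,0,0],
    [0,0,0]
  ],
  "grip": -0.3
}}

```text
time_s: 3.95
eef_pos: [0.5261, -0.2709, 0.1201]
tcp_rot: [1.264, 1.174, -1.264]
force: [-0.4, 0.6, -0.5]
gripper_width: 0.0302
```

{"api": "servo_tool", "payload": {
  "travel": [
    [0,0,0],
    [0,0,0],
    [0,0,0],
    [0,0,0],
    [0,0,0]
  ],
  "rot": [
    [0,0,0],
    [0,0,0],
    [0,0,0],
    [0,0,0],
    [0,0,0]
  ],
  "grip": -1,
  "grip_force": 40
}}

```text
time_s: 4.37
eef_pos: [0.5263, -0.2707, 0.1206]
tcp_rot: [1.263, 1.173, -1.264]
force: [0.4, -0.8, -3.0]
gripper_width: 0.0169
```

{"api": "servo_tool", "payload": {
  "travel": [
    [-0.006,0.034,0],
    [-0.003,0.069,0],
    [0.009,0.102,0],
    [0.029,0.13,0],
    [0.056,0.152,0],
    [0.087,0.167,0],
    [0.121,0.173,0],
    [0.156,0.17,0],
    [0.156,0.17,0]
  ],
  "rot": [
    [0,0,0],
    [0,0,0],
    [0,0,0],
    [0,0,0],
    [0,0,0],
    [0,0,0],
    [0,0,0],
    [0,0,0],
    [0,0,0]
  ]
}}

```text
time_s: 5.12
eef_pos: [0.5754, -0.2743, 0.0719]
tcp_rot: [1.262, 1.177, -1.266]
force: [-7.4, -3.6, -1.7]
gripper_width: 0.0165
```

Run:
```python
from h import *
o=bot.get_obs();print(o["gripper_width"],o["force"],o["eef_pos"],vf(o["eef_pos"]))
t0=np.radians(102.5)
for i in range(0,49): t=t0+np.radians(15*i); print(15*i,round(-.04*(np.cos(t)-np.cos(t0))/.3,3),round(.04*(np.sin(t)-np.sin(t0))/.3,3),end=' | ')if i<25 else 0
im=get_image("side");cv2.imwrite("pics/s1.png",cv2.resize(im["pixels"][140:300,220:340,::-1],(600,800)[::1]if 0 else(450,600),interpolation=cv2.INTER_CUBIC))
```

```text
0.016453613328154114 [-7.44146678 -3.56756432 -1.71827716] [ 0.57544106 -0.27425198  0.07188464] [ 0.0397 -0.2229]
0 -0.0 0.0 | 15 0.033 -0.012 | 30 0.061 -0.032 | 45 0.084 -0.059 | 60 0.098 -0.09 | 75 0.104 -0.124 | 90 0.101 -0.159 | 105 0.089 -0.192 | 120 0.069 -0.22 | 135 0.043 -0.243 | 150 0.011 -0.257 | 165 -0.023 -0.263 | 180 -0.058 -0.26 | 195 -0.09 -0.248 | 210 -0.119 -0.228 | 225 -0.141 -0.202 | 240 -0.156 -0.17 | 255 -0.162 -0.136 | 270 -0.159 -0.101 | 285 -0.147 -0.069 | 300 -0.127 -0.04 | 315 -0.1 -0.018 | 330 -0.069 -0.003 | 345 -0.035 0.003 | 360 0.0 -0.0 |
```

View pics/s1.png

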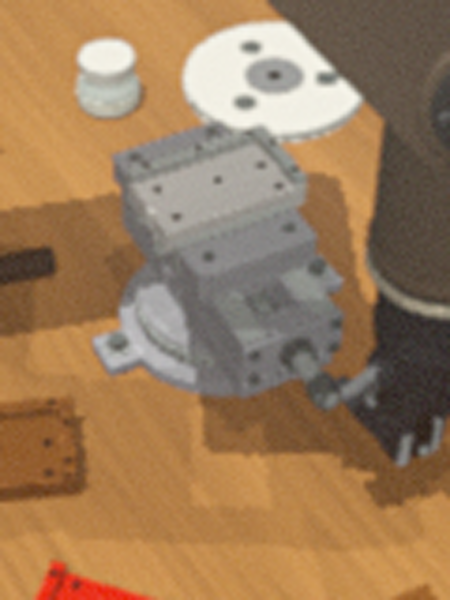

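The crank follows: the arm is at about 100° and the handle is still held. I'll continue the turn with a 1 mm correction to the circle's centre.

{"api": "servo_tool", "payload": {
  "travel": [
    [0.033,-0.015,0],
    [0.061,-0.035,0],
    [0.098,-0.094,0],
    [0.101,-0.163,0],
    [0.069,-0.224,0],
    [0.011,-0.261,0],
    [-0.058,-0.264,0],
    [-0.119,-0.232,0],
    [-0.156,-0.174,0],
    [-0.156,-0.174,0]
  ],
  "rot": [
    [0,0,0],
    [0,0,0],
    [0,0,0],
    [0,0,0],
    [0,0,0],
    [0,0,0],
    [0,0,0],
    [0,0,0],
    [0,0,0],
    [0,0,0]
  ]
}}

```text
time_s: 6.0
eef_pos: [0.5282, -0.2708, 0.1223]
tcp_rot: [1.265, 1.17, -1.262]
force: [5.2, -3.0, -9.9]
gripper_width: 0.0164
```

Run:
```python
from h import *
o=bot.get_obs();print(o["gripper_width"],o["force"],o["eef_pos"],vf(o["eef_pos"]))
t0=np.radians(342.5)
for i in range(0,25): t=t0+np.radians(15*i); print(15*i,round(-.04*(np.cos(t)-np.cos(t0))/.3,3),round(.04*(np.sin(t)-np.sin(t0))/.3,3),end=' | ')
```

```text
0.016396452001867082 [ 5.24050534 -2.99262909 -9.87346888] [ 0.52816994 -0.27082584  0.12229424] [-0.0077 -0.2229]
0 -0.0 0.0 | 15 -0.006 0.034 | 30 -0.003 0.069 | 45 0.009 0.102 | 60 0.029 0.13 | 75 0.056 0.153 | 90 0.087 0.167 | 105 0.121 0.173 | 120 0.156 0.17 | 135 0.189 0.158 | 150 0.217 0.138 | 165 0.24 0.112 | 180 0.254 0.08 | 195 0.26 0.046 | 210 0.257 0.011 | 225 0.245 -0.021 | 240 0.225 -0.05 | 255 0.199 -0.072 | 270 0.167 -0.087 | 285 0.133 -0.093 | 300 0.098 -0.09 | 315 0.066 -0.078 | 330 0.037 -0.058 | 345 0.015 -0.032 | 360 0.0 -0.0 |
```

{"api": "servo_tool", "payload": {
  "travel": [
    [-0.001,0.034,0],
    [0.002,0.069,0],
    [0.014,0.102,0],
    [0.033,0.13,0],
    [0.06,0.152,0],
    [0.09,0.165,0],
    [0.123,0.17,0],
    [0.158,0.167,0],
    [0.158,0.167,0]
  ],
  "rot": [
    [0,0,0],
    [0,0,0],
    [0,0,0],
    [0,0,0],
    [0,0,0],
    [0,0,0],
    [0,0,0],
    [0,0,0],
    [0,0,0]
  ]
}}

```text
time_s: 6.75
eef_pos: [0.5751, -0.2745, 0.072]
tcp_rot: [1.263, 1.174, -1.264]
force: [-1.8, -2.2, 7.2]
gripper_width: 0.0165
```

Run:
```python
from h import *
import pickle
o=bot.get_obs();print(o["gripper_width"],o["force"],o["eef_pos"],vf(o["eef_pos"]))
im=get_image("top");pickle.dump(im,open("top1.pkl","wb"));P=cloud(im);z=P[...,2]
m=np.zeros(z.shape,bool);m[150:230,245:325]=1
for a,b in((.124,.1305),(.133,.139),(.142,.15)):
    q=P[m&(z>a)&(z<b)];v=np.stack([q[:,:2]@vx-.5545,q[:,:2]@vy+.008],1);h,e=np.histogram(v[:,1],np.arange(-.12,.1,.004));print(a,dict(zip(np.round(e[:-1]*1e3).astype(int).tolist(),h.tolist())))
```

```text
0.01647662739487401 [-1.7967617  -2.21807089  7.19134403] [ 0.57513299 -0.27451751  0.07197199] [ 0.0394 -0.2231]
0.124 {-120: 0, -116: 0, -112: 0, -108: 0, -104: 0, -100: 0, -96: 0, -92: 0, -88: 0, -84: 0, -80: 0, -76: 0, -72: 0, -68: 0, -64: 0, -60: 0, -56: 0, -52: 0, -48: 0, -44: 0, -40: 0, -36: 0, -32: 0, -28: 0, -24: 0, -20: 0, -16: 0, -12: 0, -8: 0, -4: 0, 0: 0, 4: 0, 8: 0, 12: 0, 16: 0, 20: 0, 24: 0, 28: 0, 32: 0, 36: 0, 40: 0, 44: 0, 48: 0, 52: 0, 56: 0, 60: 0, 64: 0, 68: 0, 72: 0, 76: 0, 80: 0, 84: 0, 88: 0, 92: 0}
0.133 {-120: 0, -116: 0, -112: 0, -108: 0, -104: 0, -100: 0, -96: 0, -92: 0, -88: 0, -84: 0, -80: 0, -76: 0, -72: 0, -68: 0, -64: 0, -60: 0, -56: 0, -52: 0, -48: 0, -44: 0, -40: 0, -36: 0, -32: 0, -28: 0, -24: 0, -20: 0, -16: 0, -12: 0, -8: 0, -4: 0, 0: 0, 4: 0, 8: 0, 12: 0, 16: 0, 20: 0, 24: 0, 28: 0, 32: 0, 36: 0, 40: 0, 44: 0, 48: 0, 52: 0, 56: 0, 60: 0, 64: 0, 68: 0, 72: 0, 76: 0, 80: 0, 84: 0, 88: 0, 92: 0}
0.142 {-120: 0, -116: 0, -112: 0, -108: 0, -104: 0, -100: 0, -96: 0, -92: 0, -88: 0, -84: 0, -80: 0, -76: 0, -72: 0, -68: 0, -64: 0, -60: 0, -56: 0, -52: 0, -48: 0, -44: 0, -40: 0, -36: 0, -32: 0, -28: 0, -24: 0, -20: 0, -16: 0, -12: 0, -8: 0, -4: 0, 0: 0, 4: 0, 8: 0, 12: 0, 16: 0, 20: 0, 24: 0, 28: 0, 32: 0, 36: 0, 40: 0, 44: 0, 48: 0, 52: 0, 56: 0, 60: 0, 64: 0, 68: 0, 72: 0, 76: 0, 80: 0, 84: 0, 88: 0, 92: 0}
```

The arm hides the vise from the top camera, so I'll judge by handle force and the wrist view. I'll turn another 60° now.

{"api": "servo_tool", "payload": {
  "travel": [
    [0.033,-0.012,0],
    [0.061,-0.032,0],
    [0.084,-0.059,0],
    [0.098,-0.09,0],
    [0.098,-0.09,0]
  ],
  "rot": [
    [0,0,0],
    [0,0,0],
    [0,0,0],
    [0,0,0],
    [0,0,0]
  ]
}}

```text
time_s: 7.22
eef_pos: [0.5503, -0.2729, 0.0445]
tcp_rot: [1.265, 1.168, -1.261]
force: [12.5, 4.8, 10.3]
gripper_width: 0.0165
```

Run:
```python
from h import *
import pickle
o=bot.get_obs();print(o["gripper_width"],o["force"],o["eef_pos"],vf(o["eef_pos"]))
im=get_image("side");pickle.dump(im,open("s2.pkl","wb"))
P=cloud(im);z=P[...,2];m=np.zeros(z.shape,bool);m[150:260,240:320]=1
def prof(P,a,b):
    q=P[m&(P[...,2]>a)&(P[...,2]<b)];v=np.stack([q[:,:2]@vx-.5545,q[:,:2]@vy+.008],1);v=v[abs(v[:,0])<.05];h,e=np.histogram(v[:,1],np.arange(-.1,.1,.004));return h.tolist()
i0=pickle.load(open("side.pkl","rb"))
print(list(range(-100,100,4)))
for a,b in((.124,.131),(.133,.139)): print(prof(cloud(i0),a,b));print(prof(P,a,b))
c=[cv2.resize(k["pixels"][165:250,245:325,::-1],(400,425),interpolation=cv2.INTER_CUBIC) for k in(i0,im)]
cv2.imwrite("pics/s2.png",np.hstack(c))
```

```text
0.016450479066507664 [12.54190522  4.76246911 10.26129974] [ 0.55032802 -0.27286074  0.04452253] [ 0.0145 -0.2233]
[-100, -96, -92, -88, -84, -80, -76, -72, -68, -64, -60, -56, -52, -48, -44, -40, -36, -32, -28, -24, -20, -16, -12, -8, -4, 0, 4, 8, 12, 16, 20, 24, 28, 32, 36, 40, 44, 48, 52, 56, 60, 64, 68, 72, 76, 80, 84, 88, 92, 96]
[0, 0, 0, 0, 0, 0, 19, 56, 30, 33, 36, 23, 32, 27, 31, 39, 27, 22, 32, 18, 0, 0, 0, 0, 0, 0, 0, 0, 0, 0, 0, 0, 0, 0, 0, 0, 0, 0, 0, 1, 3, 24, 23, 23, 26, 23, 3, 1, 0]
[0, 0, 0, 0, 0, 0, 0, 0, 39, 43, 34, 33, 28, 29, 29, 28, 24, 36, 35, 24, 0, 0, 0, 0, 0, 0, 0, 0, 0, 0, 0, 0, 0, 0, 0, 0, 0, 0, 0, 0, 2, 16, 26, 22, 23, 27, 5, 0, 0]
[0, 0, 0, 0, 0, 0, 0, 0, 0, 0, 0, 0, 0, 0, 0, 0, 0, 0, 36, 34, 32, 26, 29, 31, 27, 31, 26, 27, 25, 30, 26, 25, 29, 28, 8, 0, 0, 0, 0, 0, 3, 0, 1, 0, 0, 0, 0, 0, 0]
[0, 0, 0, 0, 0, 0, 0, 0, 0, 0, 0, 0, 0, 0, 0, 0, 0, 0, 15, 43, 33, 27, 33, 27, 27, 29, 28, 29, 29, 20, 29, 27, 28, 26, 21, 1, 0, 0, 0, 0, 0, 0, 0, 0, 0, 0, 0, 0, 0]
```

View pics/s2.png

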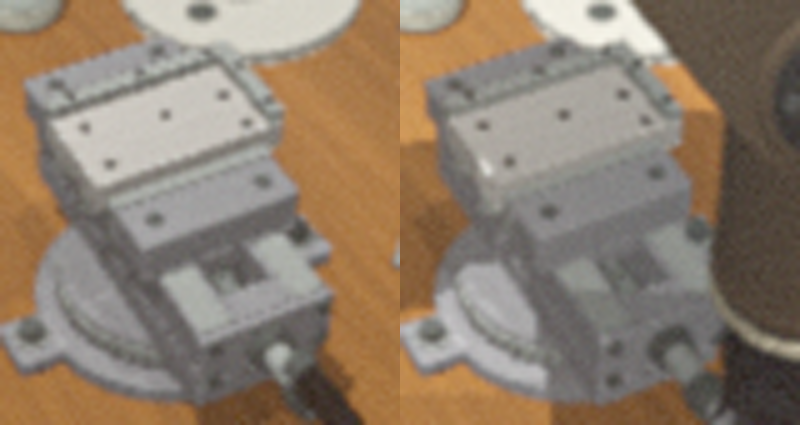

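The jaw has moved about 7 mm and the gap at the plate looks closed. The tangential resistance is rising (about 15 N), so I'll keep turning in small steps.

{"api": "servo_tool", "payload": {
  "travel": [
    [0.007,-0.034,0],
    [0.003,-0.069,0],
    [-0.009,-0.102,0],
    [-0.029,-0.13,0],
    [-0.029,-0.13,0]
  ],
  "rot": [
    [0,0,0],
    [0,0,0],
    [0,0,0],
    [0,0,0],
    [0,0,0]
  ]
}}

```text
time_s: 7.68
eef_pos: [0.5107, -0.27, 0.0526]
tcp_rot: [1.265, 1.17, -1.262]
force: [11.7, -2.2, -22.6]
gripper_width: 0.0164
```

Run:
```python
from h import *
o=bot.get_obs();print(o["gripper_width"],o["force"],o["eef_pos"],vf(o["eef_pos"]),o["wrist_torque"])
t0=np.radians(222.5)
for i in range(0,14): t=t0+np.radians(15*i); print(15*i,round(-.04*(np.cos(t)-np.cos(t0))/.3,3),round(.04*(np.sin(t)-np.sin(t0))/.3,3),end=' | ')
```

```text
0.016399526432333316 [ 11.67062136  -2.23286099 -22.61265881] [ 0.5106801  -0.26999258  0.05257383] [-0.0252 -0.2234] [-0.42973313 -1.87299151 -0.18702583]
0 -0.0 0.0 | 15 -0.027 -0.022 | 30 -0.058 -0.037 | 45 -0.092 -0.043 | 60 -0.127 -0.04 | 75 -0.16 -0.028 | 90 -0.188 -0.008 | 105 -0.211 0.018 | 120 -0.225 0.05 | 135 -0.232 0.084 | 150 -0.228 0.119 | 165 -0.217 0.152 | 180 -0.197 0.18 | 195 -0.17 0.203 |
```

{"api": "servo_tool", "payload": {
  "travel": [
    [-0.027,-0.022,0],
    [-0.058,-0.037,0],
    [-0.092,-0.043,0],
    [-0.127,-0.04,0],
    [-0.127,-0.04,0]
  ],
  "rot": [
    [0,0,0],
    [0,0,0],
    [0,0,0],
    [0,0,0],
    [0,0,0]
  ],
  "grip_force": 80
}}

```text
time_s: 8.1
eef_pos: [0.4967, -0.2685, 0.09]
tcp_rot: [1.263, 1.175, -1.265]
force: [-0.1, -7.7, -32.3]
gripper_width: 0.0153
```

Run:
```python
from h import *
o=bot.get_obs();f=o["force"];v=vf(o["eef_pos"]);t=np.arctan2(v[0]-.0006,o["eef_pos"][2]-.0825);print(f,v,np.degrees(t)%360,"tang",-(f[0]*np.cos(t)-f[2]*np.sin(t)))
```

```text
[ -0.08487319  -7.68495447 -32.3405436 ] [-0.0393 -0.2229] 280.6414383372693 tang 31.80002548490071
```

{"api": "servo_tool", "payload": {
  "travel": [
    [-0.033,0.012,0],
    [-0.033,0.012,0],
    [-0.033,0.012,0],
    [-0.033,0.012,0]
  ],
  "rot": [
    [0,0,0],
    [0,0,0],
    [0,0,0],
    [0,0,0]
  ]
}}

```text
time_s: 8.43
eef_pos: [0.4989, -0.2685, 0.0982]
tcp_rot: [1.262, 1.178, -1.266]
force: [-4.1, -11.1, -35.1]
gripper_width: 0.0152
```

{"api": "servo_tool", "payload": {
  "travel": [
    [0,0,0],
    [0,0,0],
    [0,0,0],
    [0,0,0],
    [0,0,0]
  ],
  "rot": [
    [0,0,0],
    [0,0,0],
    [0,0,0],
    [0,0,0],
    [0,0,0]
  ],
  "grip": -0.2
}}

```text
time_s: 8.85
eef_pos: [0.5014, -0.2689, 0.1009]
tcp_rot: [1.264, 1.172, -1.263]
force: [0.2, 0.2, -0.9]
gripper_width: 0.0338
```

{"api": "servo_tool", "payload": {
  "travel": [
    [-0.1,0,0.02],
    [-0.22,0,0.02],
    [-0.34,0,0.02],
    [-0.46,0,0.02],
    [-0.5,0,0.02],
    [-0.5,0,0.02]
  ],
  "rot": [
    [0,0,0],
    [0,0,0],
    [0,0,0],
    [0,0,0],
    [0,0,0],
    [0,0,0]
  ]
}}

```text
time_s: 9.35
eef_pos: [0.5023, -0.2758, 0.2548]
tcp_rot: [1.264, 1.166, -1.261]
force: [1.0, 0.7, -0.4]
gripper_width: 0.0342
```

Run:
```python
from h import *
print(bot.get_obs()["qpos"],rel([.5155,.4028,.25],np.radians(63.2)))
```

```text
[-5.55018192e-01  3.64875557e-01  1.77675999e+00  4.28058081e-05
  9.93121707e-01 -4.80982579e-01] (array([ 0.008 , -0.1235, -2.259 ]), array([-0.7494,  0.004 , -0.0022]))
```

{"api": "servo_tool", "payload": {
  "travel": [
    [0,0,-0.11],
    [0,0,-0.22],
    [0,0,-0.33],
    [0,0,-0.44],
    [0,0,-0.55],
    [0,0,-0.66],
    [0,0,-0.77],
    [0,0,-0.88],
    [0,0,-1],
    [0,0,-1]
  ],
  "rot": [
    [0,0,0],
    [0,0,0],
    [0,0,0],
    [0,0,0],
    [0,0,0],
    [0,0,0],
    [0,0,0],
    [0,0,0],
    [0,0,0],
    [0,0,0]
  ]
}}

```text
time_s: 10.18
eef_pos: [0.5225, 0.0294, 0.2499]
tcp_rot: [1.262, 1.176, -1.261]
force: [0.0, -0.5, -0.4]
gripper_width: 0.0342
```

{"api": "servo_tool", "payload": {
  "travel": [
    [0,-0.01,-0.1],
    [0,-0.02,-0.2],
    [0,-0.03,-0.3],
    [0,-0.04,-0.4],
    [0,-0.05,-0.5],
    [0,-0.06,-0.6],
    [0,-0.07,-0.7],
    [0,-0.08,-0.8],
    [0,-0.09,-0.9],
    [0,-0.1,-0.95]
  ],
  "rot": [
    [-0.075,0,0],
    [-0.15,0,0],
    [-0.225,0,0],
    [-0.3,0,0],
    [-0.375,0,0],
    [-0.45,0,0],
    [-0.525,0,0],
    [-0.6,0,0],
    [-0.675,0,0],
    [-0.75,0,0]
  ]
}}

```text
time_s: 11.02
eef_pos: [0.5135, 0.3138, 0.2497]
tcp_rot: [0.361, 1.541, -0.36]
force: [-0.3, -0.1, 1.1]
gripper_width: 0.0343
```

Run:
```python
from h import *
import pickle
print(rel([.5155,.4028,.2],np.radians(63.2)))
im=get_image("side");P=cloud(im);z=P[...,2];m=np.zeros(z.shape,bool);m[150:260,240:320]=1
for a,b in((.124,.131),(.133,.139),(.142,.15)):
    q=P[m&(z>a)&(z<b)];v=np.stack([q[:,:2]@vx-.5545,q[:,:2]@vy+.008],1);print(np.histogram(v[:,1],np.arange(-.1,.1,.004))[0].tolist())
im=get_image("top");pickle.dump(im,open("top2.pkl","wb"))
P=cloud(im);z=P[...,2];m=np.zeros(z.shape,bool);m[150:235,235:330]=1
q=P[m&(z>.1415)&(z<.15)][:,:2].astype(np.float32);r=cv2.minAreaRect(q);print(r,vf(np.array(r[0])))
# long rib / short rib points
v=np.stack([q@vx-.5545,q@vy+.008],1);l=v[v[:,0]<.045];print("long rib y",np.median(l[:,1]),"tilt deg",np.degrees(np.polyfit(l[:,0],l[:,1],1)[0]));s=v[v[:,1]<.03];print("short x",np.median(s[:,0]),s[:,1].min(), v[:,0].min(),v[:,0].max(),v[:,1].max())
```

```text
(array([ 0.1657,  0.2689, -0.1256]), array([ 0.0051, -0.0004, -0.0001]))
[0, 0, 0, 0, 0, 0, 0, 1, 48, 38, 31, 35, 36, 25, 27, 32, 28, 34, 33, 26, 2, 1, 1, 1, 3, 0, 1, 0, 1, 1, 1, 1, 0, 2, 0, 1, 0, 0, 1, 1, 1, 20, 26, 19, 29, 24, 6, 0, 0]
[0, 0, 0, 0, 0, 0, 0, 0, 0, 1, 0, 0, 0, 1, 1, 0, 0, 0, 20, 51, 34, 33, 26, 34, 40, 30, 35, 29, 28, 24, 33, 35, 30, 27, 23, 1, 0, 0, 0, 0, 0, 0, 0, 0, 0, 0, 0, 0, 0]
[0, 0, 0, 0, 0, 0, 0, 0, 0, 0, 0, 0, 0, 0, 0, 0, 0, 0, 3, 6, 5, 6, 3, 4, 2, 6, 3, 4, 4, 6, 1, 6, 3, 27, 61, 35, 19, 0, 0, 0, 0, 0, 0, 0, 0, 0, 0, 0, 0]
((0.5593467354774475, -0.035792604088783264), (0.06826135516166687, 0.12079446017742157), 85.69695281982422) [0.006  0.0138]
long rib y 0.04290676461501816 tilt deg -0.17698423022095092
short x 0.06030393990565158 -0.020419038391521233 -0.05440879594346193 0.0663665291253841 0.04791811750657573
```

{"api": "servo_tool", "payload": {
  "travel": [
    [0.03,0.09,-0.04],
    [0.08,0.18,-0.08],
    [0.13,0.27,-0.126],
    [0.16,0.269,-0.126],
    [0.16,0.269,-0.126],
    [0.16,0.269,-0.126]
  ],
  "rot": [
    [0.005,0,0],
    [0.005,0,0],
    [0.005,0,0],
    [0.005,0,0],
    [0.005,0,0],
    [0.005,0,0]
  ],
  "grip": 0.2
}}

```text
time_s: 11.62
eef_pos: [0.516, 0.3987, 0.2016]
tcp_rot: [0.372, 1.54, -0.375]
force: [-0.9, -0.3, -0.1]
gripper_width: 0.051
```

Run:
```python
from h import *
import pickle
o=bot.get_obs();print(o["eef_pos"])
im=get_image("wrist");pickle.dump(im,open("w3.pkl","wb"));cv2.imwrite("pics/w3.png",im["pixels"][:,:,::-1])
```

```text
[0.5160357  0.39870069 0.20163887]
```

View pics/w3.png

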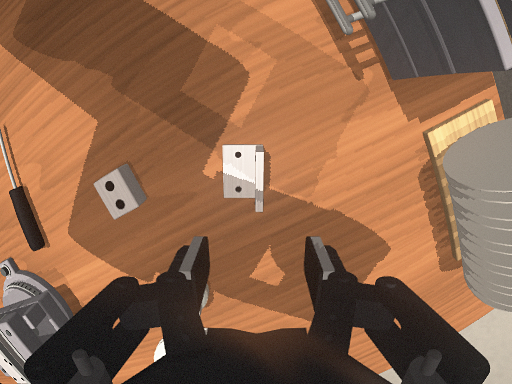

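The wrist view shows the bracket square to the gripper. Its foot spans (223..255, 145..198), and the strip of the web's top runs from about (259,147) to (260,211).

Run:
```python
from h import *
import pickle
im=pickle.load(open("w3.pkl","rb"));px=im["pixels"].astype(int)
for v in(155,170,185,200,208): print(v,[tuple(px[v,u]) for u in range(250,272,2)] if v in(170,200) else '')
for n,(u,v,z) in dict(a=(264,146,.052),b=(264,211,.052),c=(256,147,.052),d=(257,212,.052),foot0=(223,145,.008),foot1=(223,198,.008)).items(): print(n,np.round(fish(im,u,v,z),4))
```

```text
155 
170 [(np.int64(244), np.int64(235), np.int64(227)), (np.int64(243), np.int64(235), np.int64(228)), (np.int64(245), np.int64(239), np.int64(230)), (np.int64(250), np.int64(244), np.int64(239)), (np.int64(244), np.int64(234), np.int64(228)), (np.int64(246), np.int64(239), np.int64(230)), (np.int64(251), np.int64(244), np.int64(237)), (np.int64(125), np.int64(81), np.int64(50)), (np.int64(136), np.int64(93), np.int64(68)), (np.int64(132), np.int64(90), np.int64(64)), (np.int64(198), np.int64(129), np.int64(89))]
185 
200 [(np.int64(154), np.int64(100), np.int64(70)), (np.int64(153), np.int64(104), np.int64(72)), (np.int64(151), np.int64(101), np.int64(71)), (np.int64(208), np.int64(193), np.int64(184)), (np.int64(170), np.int64(156), np.int64(148)), (np.int64(163), np.int64(150), np.int64(142)), (np.int64(160), np.int64(145), np.int64(140)), (np.int64(145), np.int64(96), np.int64(63)), (np.int64(137), np.int64(93), np.int64(64)), (np.int64(136), np.int64(91), np.int64(58)), (np.int64(139), np.int64(92), np.int64(64))]
208 
a [0.4876 0.4208 0.052 ]
b [0.5447 0.3918 0.052 ]
c [0.485  0.4138 0.052 ]
d [0.5425 0.3852 0.052 ]
foot0 [0.4723 0.3802 0.008 ]
foot1 [0.5249 0.3512 0.008 ]
```

Run:
```python
from h import *
print(rel([.5152,.403,.038],np.radians(62.8)))
```

```text
(array([ 0.5484,  0.0114, -0.0104]), array([-0.0011, -0.0001,  0.0006]))
```

{"api": "servo_tool", "payload": {
  "travel": [
    [0.1,0.011,-0.01],
    [0.2,0.011,-0.01],
    [0.3,0.011,-0.01],
    [0.4,0.011,-0.01],
    [0.48,0.011,-0.01],
    [0.53,0.011,-0.01],
    [0.547,0.011,-0.01],
    [0.547,0.011,-0.01],
    [0.547,0.011,-0.01]
  ],
  "rot": [
    [0,0,0],
    [0,0,0],
    [0,0,0],
    [0,0,0],
    [0,0,0],
    [0,0,0],
    [0,0,0],
    [0,0,0],
    [0,0,0]
  ]
}}

```text
time_s: 12.42
eef_pos: [0.5162, 0.4039, 0.0397]
tcp_rot: [0.374, 1.538, -0.372]
force: [-0.7, -0.0, -0.5]
gripper_width: 0.051
```

{"api": "servo_tool", "payload": {
  "travel": [
    [0,0,0],
    [0,0,0],
    [0,0,0],
    [0,0,0],
    [0,0,0],
    [0,0,0],
    [0,0,0],
    [0,0,0]
  ],
  "rot": [
    [0,0,0],
    [0,0,0],
    [0,0,0],
    [0,0,0],
    [0,0,0],
    [0,0,0],
    [0,0,0],
    [0,0,0]
  ],
  "grip": -1,
  "grip_force": 50
}}

```text
time_s: 13.08
eef_pos: [0.5157, 0.4045, 0.0394]
tcp_rot: [0.373, 1.538, -0.371]
force: [-0.3, -2.1, 9.2]
gripper_width: 0.0072
```

{"api": "servo_tool", "payload": {
  "travel": [
    [-0.05,0,0],
    [-0.15,0,0],
    [-0.27,0,0],
    [-0.4,0,0],
    [-0.52,0,0],
    [-0.62,0,0],
    [-0.62,0,0],
    [-0.62,0,0]
  ],
  "rot": [
    [0,0,0],
    [0,0,0],
    [0,0,0],
    [0,0,0],
    [0,0,0],
    [0,0,0],
    [0,0,0],
    [0,0,0]
  ]
}}

```text
time_s: 13.75
eef_pos: [0.5161, 0.4048, 0.2266]
tcp_rot: [0.374, 1.536, -0.37]
force: [-0.4, -0.8, -2.3]
gripper_width: 0.0071
```

Run:
```python
from h import *
import pickle
o=bot.get_obs();print(o["eef_pos"],o["gripper_width"],o["force"])
im=get_image("wrist");pickle.dump(im,open("w4.pkl","wb"));cv2.imwrite("pics/w4.png",im["pixels"][:,:,::-1])
# target: web centre (30 from corner in x, 18 in y) back; hover: 12 mm short in x and y, tcp z .136+.038+.03
c=wf(.0555-.030-.012,.037-.018-.012);print(c,rel([*c,.215],yaw+np.pi/2))
```

```text
[0.51605051 0.40478437 0.22658965] 0.0070583723689400454 [-0.39907949 -0.77257383 -2.31827225]
[ 0.566364   -0.04309087] (array([ 0.032 , -1.2483,  0.833 ]), array([-0.255 ,  0.0003, -0.0004]))
```

View pics/w4.png

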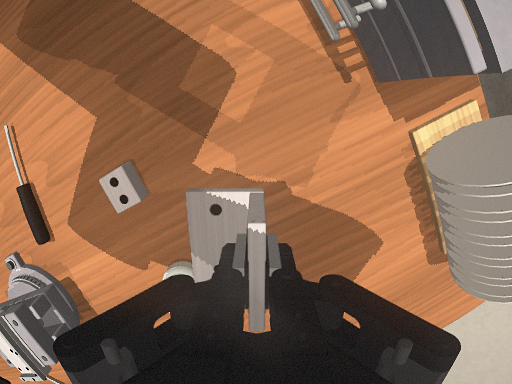

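The bracket is held upright by the web (7 mm reading) and lifted. I'll carry it to hover about 12 mm short of both ribs.

{"api": "servo_tool", "payload": {
  "travel": [
    [0,-0.09,0.06],
    [0,-0.18,0.12],
    [0,-0.27,0.18],
    [0,-0.36,0.24],
    [0,-0.45,0.3],
    [0,-0.54,0.36],
    [0,-0.63,0.42],
    [0,-0.72,0.48],
    [0,-0.8,0.54],
    [0,-0.8,0.54]
  ],
  "rot": [
    [-0.05,0,0],
    [-0.1,0,0],
    [-0.15,0,0],
    [-0.2,0,0],
    [-0.255,0,0],
    [-0.255,0,0],
    [-0.255,0,0],
    [-0.255,0,0],
    [-0.255,0,0],
    [-0.255,0,0]
  ]
}}

```text
time_s: 14.63
eef_pos: [0.5493, 0.1122, 0.2228]
tcp_rot: [0.059, 1.573, -0.062]
force: [-0.4, 0.2, -2.1]
gripper_width: 0.0071
```

Run:
```python
from h import *
print(rel([*wf(.0135,.007),.215],yaw+np.pi/2),bot.get_obs()["gripper_width"])
```

```text
(array([ 0.0266, -0.5116,  0.0966]), array([-0.0016, -0.0017,  0.0012])) 0.007139797480941779
```

{"api": "servo_tool", "payload": {
  "travel": [
    [0,-0.1,0.03],
    [0,-0.2,0.06],
    [0,-0.3,0.09],
    [0.01,-0.4,0.097],
    [0.02,-0.48,0.097],
    [0.026,-0.51,0.097],
    [0.026,-0.51,0.097],
    [0.026,-0.51,0.097]
  ],
  "rot": [
    [0,-0.002,0.001],
    [0,-0.002,0.001],
    [0,-0.002,0.001],
    [0,-0.002,0.001],
    [0,-0.002,0.001],
    [0,-0.002,0.001],
    [0,-0.002,0.001],
    [0,-0.002,0.001]
  ]
}}

```text
time_s: 15.3
eef_pos: [0.5667, -0.0379, 0.2155]
tcp_rot: [0.061, 1.569, -0.058]
force: [0.3, 1.0, -1.1]
gripper_width: 0.0074
```

Run:
```python
from h import *
import pickle
o=bot.get_obs();print(o["eef_pos"],vf(o["eef_pos"]),rel([*wf(.0135,.007),.215],yaw+np.pi/2))
im=get_image("wrist");pickle.dump(im,open("w5.pkl","wb"));
s=get_image("side")
a=cv2.resize(im["pixels"][100:340,130:400,::-1],(540,480));b=cv2.resize(s["pixels"][110:230,230:295,::-1],(260,480),interpolation=cv2.INTER_CUBIC)
cv2.imwrite("pics/w5.png",np.hstack([a,b]))
```

```text
[ 0.56672565 -0.03786269  0.2155424 ] [0.0135 0.0122] (array([ 0.0018, -0.0175,  0.0001]), array([-0.0008,  0.0006, -0.0012]))
```

View pics/w5.png

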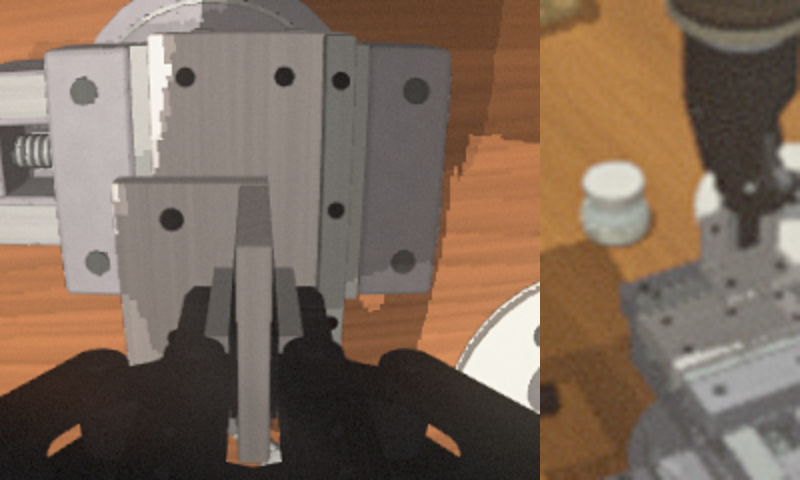

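The wrist view shows the bracket above the plate, square to it. Its back (crop x≈268) is clear of the long rib's inner face (crop x≈323), and the -x end is at crop (190,178). I'll check the rib and bracket positions numerically.

Run:
```python
from h import *
import pickle
im=pickle.load(open("w5.pkl","rb"))
def c(x,y,z): return vf(fish(im,130+x/2,100+y/2,z))
for n,a in dict(rib_in1=(323,60,.146),rib_in2=(319,200,.146),rib_out1=(354,60,.146),rib_out2=(359,200,.146),plate_mx1=(170,36,.136),plate_mx2=(310,36,.136),br_back=(267,178,.184),br_foot=(114,180,.184)).items(): print(n,c(*a))
```

```text
rib_in1 [-0.0442  0.0347]
rib_in2 [0.0038 0.0346]
rib_out1 [-0.0444  0.045 ]
rib_out2 [0.0039 0.0486]
plate_mx1 [-0.0518 -0.0163]
plate_mx2 [-0.0515  0.0314]
br_back [-0.0154  0.0156]
br_foot [-0.015  -0.0268]
```

{"api": "servo_tool", "payload": {
  "travel": [
    [0.04,0,0],
    [0.08,0,0],
    [0.11,0,0],
    [0.12,0,0],
    [0.12,0,0],
    [0.12,0,0]
  ],
  "rot": [
    [0,0,-0.001],
    [0,0,-0.001],
    [0,0,-0.001],
    [0,0,-0.001],
    [0,0,-0.001],
    [0,0,-0.001]
  ]
}}

```text
time_s: 15.9
eef_pos: [0.5676, -0.0376, 0.1808]
tcp_rot: [0.058, 1.567, -0.058]
force: [0.8, -1.0, -1.3]
gripper_width: 0.007
```

{"api": "servo_tool", "payload": {
  "travel": [
    [0.004,0,0],
    [0.008,0,0],
    [0.012,0,0],
    [0.012,0,0]
  ],
  "rot": [
    [0,0,0],
    [0,0,0],
    [0,0,0],
    [0,0,0]
  ]
}}

```text
time_s: 16.23
eef_pos: [0.5675, -0.038, 0.1771]
tcp_rot: [0.058, 1.567, -0.058]
force: [0.6, -1.0, -2.0]
gripper_width: 0.007
```

{"api": "servo_tool", "payload": {
  "travel": [
    [0.003,0,0],
    [0.006,0,0],
    [0.006,0,0]
  ],
  "rot": [
    [0,0,0],
    [0,0,0],
    [0,0,0]
  ]
}}

```text
time_s: 16.48
eef_pos: [0.5677, -0.0381, 0.1754]
tcp_rot: [0.058, 1.567, -0.058]
force: [-0.0, -0.1, 0.8]
gripper_width: 0.0076
```

{"api": "servo_tool", "payload": {
  "travel": [
    [0.003,0,0],
    [0.005,0,0],
    [0.005,0,0]
  ],
  "rot": [
    [0,0,0],
    [0,0,0],
    [0,0,0]
  ]
}}

```text
time_s: 16.73
eef_pos: [0.5678, -0.038, 0.1753]
tcp_rot: [0.058, 1.566, -0.058]
force: [-7.9, 0.6, 26.5]
gripper_width: 0.0072
```

Contact is at TCP z = 0.1753, as predicted. I'll ease the down-force and slide towards the short rib (tool +z) first.

{"api": "servo_tool", "payload": {
  "travel": [
    [-0.005,0,0],
    [-0.005,0,0.01],
    [-0.005,0,0.02],
    [-0.005,0,0.028],
    [-0.005,0,0.028]
  ],
  "rot": [
    [0,0,0],
    [0,0,0],
    [0,0,0],
    [0,0,0],
    [0,0,0]
  ]
}}

```text
time_s: 17.15
eef_pos: [0.5757, -0.0386, 0.1754]
tcp_rot: [0.058, 1.568, -0.058]
force: [-5.8, 0.5, 11.5]
gripper_width: 0.0075
```

{"api": "servo_tool", "payload": {
  "travel": [
    [0,0.01,0],
    [0,0.02,0],
    [0,0.03,0],
    [0,0.04,0],
    [0,0.05,0],
    [0,0.05,0]
  ],
  "rot": [
    [0,0,0],
    [0,0,0],
    [0,0,0],
    [0,0,0],
    [0,0,0],
    [0,0,0]
  ]
}}

```text
time_s: 17.65
eef_pos: [0.5774, -0.0232, 0.1754]
tcp_rot: [0.058, 1.566, -0.058]
force: [1.3, -0.7, 4.5]
gripper_width: 0.007
```

{"api": "servo_tool", "payload": {
  "travel": [
    [0,0.004,0],
    [0,0.008,0],
    [0,0.012,0],
    [0,0.012,0]
  ],
  "rot": [
    [0,0,0],
    [0,0,0],
    [0,0,0],
    [0,0,0]
  ]
}}

```text
time_s: 17.98
eef_pos: [0.5774, -0.02, 0.1754]
tcp_rot: [0.058, 1.567, -0.058]
force: [0.3, -3.1, 5.3]
gripper_width: 0.0072
```

{"api": "servo_tool", "payload": {
  "travel": [
    [0,0,0.004],
    [0,0,0.007],
    [0,0,0.007]
  ],
  "rot": [
    [0,0,0],
    [0,0,0],
    [0,0,0]
  ]
}}

```text
time_s: 18.23
eef_pos: [0.5777, -0.02, 0.1754]
tcp_rot: [0.059, 1.57, -0.058]
force: [-10.9, -0.4, 16.8]
gripper_width: 0.0075
```

{"api": "servo_tool", "payload": {
  "travel": [
    [-0.003,0,-0.002],
    [-0.003,0.004,-0.002],
    [-0.003,0.008,-0.002],
    [-0.003,0.008,-0.002]
  ],
  "rot": [
    [0,0,0],
    [0,0,0],
    [0,0,0],
    [0,0,0]
  ]
}}

```text
time_s: 18.57
eef_pos: [0.5785, -0.0186, 0.176]
tcp_rot: [0.057, 1.568, -0.059]
force: [-3.9, -10.7, 3.6]
gripper_width: 0.0071
```

Run:
```python
from h import *
o=bot.get_obs();print(o["eef_pos"],vf(o["eef_pos"]),o["force"],o["wrist_torque"],rel(o["eef_pos"],yaw+np.pi/2))
```

```text
[ 0.57845047 -0.01861982  0.17600978] [0.0237 0.0323] [ -3.90711344 -10.67092828   3.614951  ] [-2.18922175  0.74040791 -0.06741327] (array([0., 0., 0.]), array([0.0004, 0.0013, 0.001 ]))
```

{"api": "servo_tool", "payload": {
  "travel": [
    [0,0,0.004],
    [0,0,0.008],
    [0,0,0.008],
    [0,0,0.008]
  ],
  "rot": [
    [0,0,0],
    [0,0,0],
    [0,0,0],
    [0,0,0]
  ]
}}

```text
time_s: 18.9
eef_pos: [0.5798, -0.0188, 0.1755]
tcp_rot: [0.057, 1.57, -0.059]
force: [-7.4, -10.5, 2.3]
gripper_width: 0.0074
```

{"api": "servo_tool", "payload": {
  "travel": [
    [0,0.004,0],
    [0,0.006,0],
    [0,0.006,0],
    [0,0.006,0]
  ],
  "rot": [
    [0,0,0],
    [0,0,0],
    [0,0,0],
    [0,0,0]
  ]
}}

```text
time_s: 19.23
eef_pos: [0.5798, -0.0183, 0.1756]
tcp_rot: [0.055, 1.57, -0.06]
force: [-8.2, -24.6, 3.0]
gripper_width: 0.0076
```

Run:
```python
from h import *
o=bot.get_obs();print(o["eef_pos"],vf(o["eef_pos"]),o["force"],o["wrist_torque"])
im=get_image("wrist");s=get_image("side")
a=cv2.resize(im["pixels"][100:340,130:400,::-1],(540,480));b=cv2.resize(s["pixels"][135:205,240:295,::-1],(260,331),interpolation=cv2.INTER_CUBIC)
c=np.zeros((480,800,3),np.uint8);c[:,:540]=a;c[:331,540:]=b
cv2.imwrite("pics/w6.png",c)
```

```text
[ 0.57983477 -0.0182886   0.17556492] [0.0251 0.0327] [ -8.22221288 -24.64581441   3.02205879] [-4.51513049  1.64934978 -0.1425034 ]
```

View pics/w6.png

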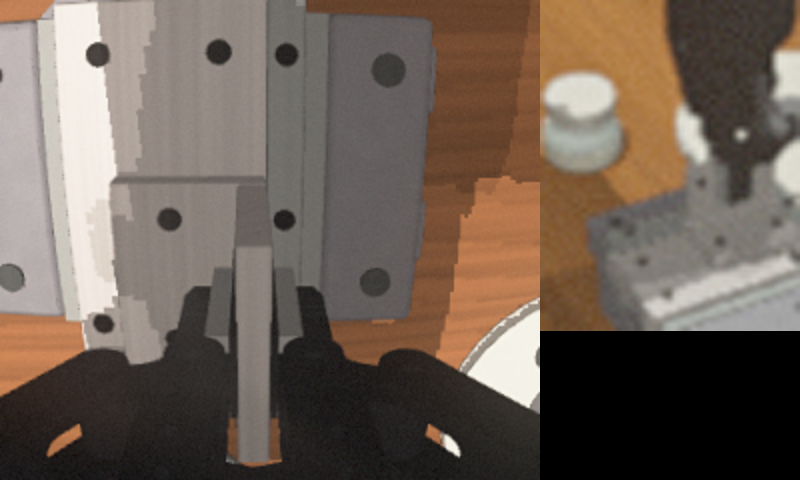

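The back is flush on the long rib (crop x≈266). That push is strong and its friction masks the short-rib contact, so I'll ease it and push in x in steps.

{"api": "servo_tool", "payload": {
  "travel": [
    [0,-0.007,0],
    [0,-0.007,0],
    [0,-0.007,0.004],
    [0,-0.007,0.008],
    [0,-0.007,0.008]
  ],
  "rot": [
    [0,0,0],
    [0,0,0],
    [0,0,0],
    [0,0,0],
    [0,0,0]
  ]
}}

```text
time_s: 19.75
eef_pos: [0.58, -0.0188, 0.1755]
tcp_rot: [0.058, 1.575, -0.059]
force: [-22.3, -7.6, 15.1]
gripper_width: 0.0074
```

{"api": "servo_tool", "payload": {
  "travel": [
    [0,0,0.004],
    [0,0,0.008],
    [0,0,0.008]
  ],
  "rot": [
    [0,0,0],
    [0,0,0],
    [0,0,0]
  ]
}}

```text
time_s: 20.0
eef_pos: [0.5802, -0.0188, 0.1755]
tcp_rot: [0.058, 1.579, -0.059]
force: [-35.0, -6.6, 29.8]
gripper_width: 0.0074
```

{"api": "servo_tool", "payload": {
  "travel": [
    [0,0,0.004],
    [0,0,0.008],
    [0,0,0.008]
  ],
  "rot": [
    [0,0,0],
    [0,0,0],
    [0,0,0]
  ]
}}

```text
time_s: 20.25
eef_pos: [0.5807, -0.0187, 0.1755]
tcp_rot: [0.058, 1.582, -0.058]
force: [-47.6, -5.5, 40.8]
gripper_width: 0.0073
```

The bracket stops firmly at x = 0.580, so it is against the short rib. I'll relax that push to about 15 N and restore about 14 N on the long rib.

{"api": "servo_tool", "payload": {
  "travel": [
    [0,0,-0.01],
    [0,0,-0.019],
    [0,0.002,-0.019],
    [0,0.003,-0.019],
    [0,0.003,-0.019],
    [0,0.003,-0.019]
  ],
  "rot": [
    [0,0,0],
    [0,0,0],
    [0,0,0],
    [0,0,0],
    [0,0,0],
    [0,0,0]
  ]
}}

```text
time_s: 20.75
eef_pos: [0.5802, -0.0186, 0.1756]
tcp_rot: [0.056, 1.572, -0.059]
force: [-14.1, -14.6, 8.6]
gripper_width: 0.0074
```

Run:
```python
from h import *
o=bot.get_obs();print(o["eef_pos"],vf(o["eef_pos"]),o["force"],o["wrist_torque"],rel(o["eef_pos"],yaw+np.pi/2)[1]*90)
```

```text
[ 0.58023168 -0.01856668  0.17556508] [0.0255 0.0325] [-14.11634302 -14.56223887   8.57753896] [-2.6576956   2.53023966  0.05044005] [ 0.036 -0.126  0.108]
```

Both pushes now hold steady. I'll check flatness from wrist depth, fitting the foot's top against the plate's top, and check that the bench items haven't moved.

Run:
```python
from h import *
import pickle
im=get_image("wrist");H,W=im["depth"].shape;f=H/2/np.tan(np.radians(im["fov_y"])/2)
u,v=np.meshgrid(np.arange(W),np.arange(H));a,b=u-im["cx"],v-im["cy"];r=np.hypot(a,b)+1e-9;th=r/f;d=im["depth"]
P=(np.stack([np.tan(th)*a/r*d,np.tan(th)*b/r*d,d],-1)-im["t"])@im["R"]
def win(x0,x1,y0,y1):
    q=P[100+y0//2:100+y1//2,130+x0//2:130+x1//2].reshape(-1,3);q=q[(q[:,2]>.12)&(q[:,2]<.16)];X=np.c_[q[:,:2]@vx-.5545,q[:,:2]@vy+.008,np.ones(len(q))]
    for _ in range(3):
        c=np.linalg.lstsq(X,q[:,2],rcond=None)[0];e=q[:,2]-X@c;k=abs(e)<2.5*e.std();X,q=X[k],q[k]
    return len(q),np.round(q.mean(0),4),"slopes deg x,y",np.round(np.degrees(c[:2]),2),e.std()
print("foot",win(122,225,190,290));print("plate",win(70,255,10,165))
s=get_image("side");i0=pickle.load(open("side.pkl","rb"))
dif=np.abs(s["pixels"].astype(int)-i0["pixels"]).sum(2)
px=im["pixels"].astype(int)
print("foot -x edge px rows at cols",[(c,int(np.argmax(-np.diff(px[170:200,c].sum(1)))+170)) for c in(192,205,220,235,250)])
m=s["pixels"];cv2.imwrite("pics/s9.png",cv2.resize(m[:,:,::-1],(800,600)))
```

```text
foot (2408, array([ 0.567 , -0.0416,  0.1447]), 'slopes deg x,y', array([-0.83, -0.38]), np.float64(0.0005508329357732095))
plate (6924, array([ 0.5251, -0.041 ,  0.1362]), 'slopes deg x,y', array([-0.05,  0.07]), np.float64(0.0006018045323250783))
foot -x edge px rows at cols [(192, 187), (205, 187), (220, 187), (235, 187), (250, 187)]
```

View pics/s9.png

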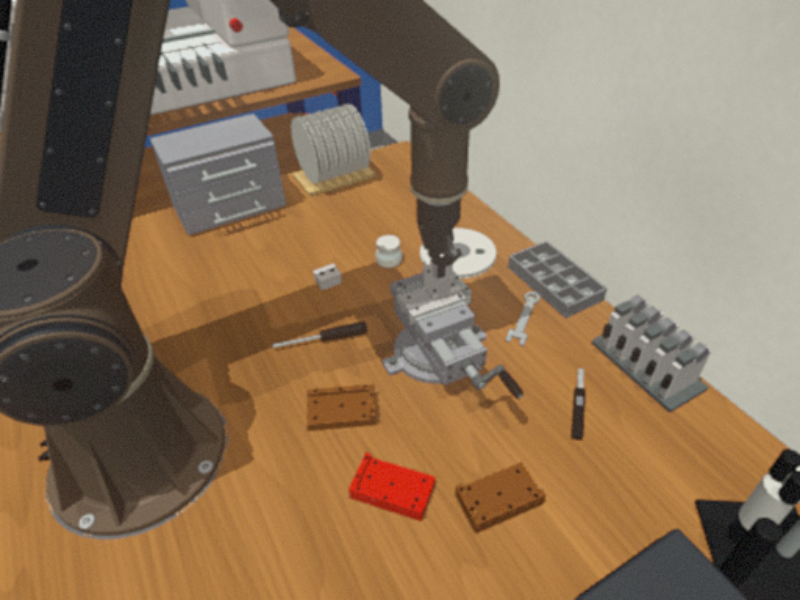

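The bench items look undisturbed and the bracket's foot is about 0.9° from the plate. However, the crank handle is now near (510,383), to the right of the screw, whereas I left it at about 297° (left of the screw, and up). It must have unwound partly after I let go, so I'll measure the crank angle and check whether the plate has shifted.

Run:
```python
from h import *
import pickle
s=get_image("side");P=cloud(s);px=s["pixels"].astype(int)
m=np.zeros(px.shape[:2],bool);m[220:262,300:345]=1;m&=(px.max(2)<70)&(P[...,2]>.03)&(P[...,2]<.16)
q=P[m];V=np.c_[q[:,:2]@vx-.5545,q[:,:2]@vy+.008,q[:,2]];h=V[(V[:,1]<-.19)&(V[:,1]>-.25)]
print(len(h),h.mean(0),h.min(0),h.max(0))
x,z=np.median(h[:,0]),np.median(h[:,2]);print("crank deg ~",np.degrees(np.arctan2(x,z-.08)))
# plate & jaws in wrist-view: short-rib/plate edges from side depth, before (w5 time) unavailable -> compare with start of clamped top2
im=pickle.load(open("w5.pkl","rb"));im2=get_image("wrist")
for k in(im,im2):
    g=k["pixels"].astype(int);H,W=k["depth"].shape;f=H/2/np.tan(np.radians(k["fov_y"])/2)
    u,v=np.meshgrid(np.arange(W),np.arange(H));a,b=u-k["cx"],v-k["cy"];r=np.hypot(a,b)+1e-9;th=r/f;d=k["depth"]
    Q=(np.stack([np.tan(th)*a/r*d,np.tan(th)*b/r*d,d],-1)-k["t"])@k["R"]
    w=np.c_[Q.reshape(-1,3)[:,:2]@vx-.5545,Q.reshape(-1,3)[:,:2]@vy+.008,Q.reshape(-1,3)[:,2]]
    pl=w[(w[:,2]>.133)&(w[:,2]<.139)&(abs(w[:,1])<.03)];rb=w[(w[:,2]>.142)&(w[:,2]<.149)&(w[:,1]>.032)&(w[:,1]<.05)&(w[:,0]<-.02)]
    jm=w[(w[:,2]>.124)&(w[:,2]<.131)&(w[:,1]<-.02)&(w[:,1]>-.08)&(w[:,0]<-.02)];jf=w[(w[:,2]>.124)&(w[:,2]<.131)&(w[:,1]>.045)&(w[:,0]<-.02)]
    p=lambda A,c,qq:round(float(np.percentile(A[:,c],qq))*1e3,1)if len(A) else None
    print("plate x-",p(pl,0,.5),"y-",p(pl,1,.5),"rib x-",p(rb,0,.5),"rib y",p(rb,1,1),p(rb,1,99),"jaw x-",p(jm,0,.5),"jaw y",p(jm,1,1),p(jm,1,99),"fixed x-",p(jf,0,.5),"y",p(jf,1,1),p(jf,1,99))
```

```text
75 [ 0.03143104 -0.21431931  0.10790022] [ 0.02455797 -0.23723545  0.10146467] [ 0.0379037  -0.19056681  0.11274474]
crank deg ~ 47.38386320810305
plate x- -52.3 y- -24.1 rib x- -52.8 rib y 35.2 45.1 jaw x- -48.3 jaw y -65.1 -26.2 fixed x- -48.6 y 48.8 84.1
plate x- -52.5 y- -24.3 rib x- -52.4 rib y 35.7 45.2 jaw x- -48.5 jaw y -64.9 -27.5 fixed x- -48.5 y 47.2 84.2
```

The plate hasn't shifted under the pushes, but the crank now sits near 50°. It wound back about 0.65 turn when I let go with the screw loaded, so the clamp force is uncertain. There is time to fix this: set the bracket down, re-crank, unload the handle gently while still holding it, and regrip the bracket.

{"api": "servo_tool", "payload": {
  "travel": [
    [-0.002,-0.005,-0.009],
    [-0.002,-0.005,-0.009],
    [-0.002,-0.005,-0.009]
  ],
  "rot": [
    [0,0,0],
    [0,0,0],
    [0,0,0]
  ]
}}

```text
time_s: 21.2
eef_pos: [0.5796, -0.0188, 0.1765]
tcp_rot: [0.058, 1.568, -0.058]
force: [-2.9, -3.9, -1.6]
gripper_width: 0.0071
```

{"api": "servo_tool", "payload": {
  "travel": [
    [0,0,0],
    [0,0,0],
    [0,0,0],
    [0,0,0],
    [-0.1,0,0],
    [-0.2,0,0],
    [-0.3,0,0],
    [-0.35,0,0],
    [-0.35,0,0]
  ],
  "rot": [
    [0,0,0],
    [0,0,0],
    [0,0,0],
    [0,0,0],
    [0,0,0],
    [0,0,0],
    [0,0,0],
    [0,0,0],
    [0,0,0]
  ],
  "grip": -0.3
}}

```text
time_s: 21.95
eef_pos: [0.5817, -0.0188, 0.2857]
tcp_rot: [0.058, 1.561, -0.058]
force: [0.5, 0.3, -0.0]
gripper_width: 0.0301
```

Run:
```python
from h import *
print(bot.get_obs()["eef_pos"],rel([*wf(.031,-.222),.25],yaw))
```

```text
[ 0.58166369 -0.01876892  0.28573552] (array([ 0.1192, -0.848 ,  0.0123]), array([ 1.    ,  0.0046, -0.0046]))
```

{"api": "servo_tool", "payload": {
  "travel": [
    [0,-0.1,0],
    [0,-0.2,0],
    [0,-0.3,0],
    [0,-0.4,0],
    [0,-0.5,0.01],
    [0,-0.6,0.01],
    [0,-0.7,0.01],
    [0,-0.8,0.012],
    [0,-0.848,0.012],
    [0,-0.848,0.012]
  ],
  "rot": [
    [0.078,0,0],
    [0.156,0,0],
    [0.234,0,0],
    [0.31,0,0],
    [0.39,0,0],
    [0.47,0,0],
    [0.55,0,0],
    [0.63,0,0],
    [0.7,0,0],
    [0.78,0,0]
  ]
}}

```text
time_s: 22.78
eef_pos: [0.564, -0.2759, 0.2808]
tcp_rot: [1.013, 1.32, -1.011]
force: [0.0, -0.6, -0.6]
gripper_width: 0.0298
```

Run:
```python
from h import *
print(bot.get_obs()["eef_pos"],rel([*wf(.031,-.222),.22],yaw))
```

```text
[ 0.56398426 -0.27585446  0.2807752 ] (array([ 0.2026,  0.0114, -0.0077]), array([ 0.2154,  0.0006, -0.0016]))
```

{"api": "servo_tool", "payload": {
  "travel": [
    [0.06,0.011,-0.008],
    [0.12,0.011,-0.008],
    [0.2,0.011,-0.008],
    [0.2,0.011,-0.008],
    [0.2,0.011,-0.008]
  ],
  "rot": [
    [0.07,0.001,-0.002],
    [0.14,0.001,-0.002],
    [0.216,0.001,-0.002],
    [0.216,0.001,-0.002],
    [0.216,0.001,-0.002]
  ],
  "grip": 0
}}

```text
time_s: 23.2
eef_pos: [0.5665, -0.269, 0.2206]
tcp_rot: [1.256, 1.183, -1.257]
force: [-0.3, -0.0, -0.0]
gripper_width: 0.043
```

Run:
```python
from h import *
o=bot.get_obs();print(o["eef_pos"],vf(o["eef_pos"]))
im=get_image("wrist");px=im["pixels"].astype(int);m=(px.max(2)<55).astype(np.uint8);m[:120]=0;m[226:]=0
n,l,st,c=cv2.connectedComponentsWithStats(m)
for i in range(1,n):
    if st[i,4]>120: print(st[i],c[i],vf(fish(im,*c[i],.112)), im["depth"][int(c[i][1]),int(c[i][0])])
cam=-np.array(im["R"]).T@im["t"];print(cam)
s=get_image("side");P=cloud(s);px=s["pixels"].astype(int)
m=np.zeros(px.shape[:2],bool);m[220:262,300:345]=1;m&=(px.max(2)<70)&(P[...,2]>.03)&(P[...,2]<.16)
q=P[m];V=np.c_[q[:,:2]@vx-.5545,q[:,:2]@vy+.008,q[:,2]];h=V[(V[:,1]<-.19)&(V[:,1]>-.25)]
if len(h): print(len(h),np.median(h,0))
```

```text
[ 0.56646301 -0.26903857  0.22056754] [ 0.0303 -0.2183]
[470 131  18  12 141] [477.0070922 136.0212766] [ 0.241  -0.1556] 0.27358645
[253 154  21  55 385] [262.49350649 167.94805195] [ 0.0357 -0.1938] 0.24109712
[467 160  21  14 183] [476.46994536 165.99453552] [ 0.2457 -0.1848] 0.2831013
[349 168  42  36 254] [373.83858268 182.04330709] [ 0.1311 -0.2039] 0.34179714
[464 188  20  15 190] [473.21578947 194.65789474] [ 0.2483 -0.2141] 0.29124478
[460 215  19  11 147] [467.7755102  220.40816327] [ 0.2485 -0.2419] 0.3049082
[ 0.57271673 -0.19414127  0.3445237 ]
86 [ 0.03096945 -0.21559171  0.1078861 ]
```

Run:
```python
from h import *
print(rel([*wf(.0355,-.222),.1025],yaw))
t0=np.radians(60)
for i in range(-4,25): t=t0+np.radians(15*i); print(15*i,round(-.04*(np.cos(t)-np.cos(t0))/.3,3),round(.04*(np.sin(t)-np.sin(t0))/.3,3),end=' | ')
```

```text
(array([0.4007, 0.0127, 0.0108]), array([ 0.007 , -0.0004, -0.0003]))
-60 -0.067 -0.115 | -45 -0.062 -0.081 | -30 -0.049 -0.049 | -15 -0.028 -0.021 | 0 -0.0 0.0 | 15 0.032 0.013 | 30 0.067 0.018 | 45 0.101 0.013 | 60 0.133 0.0 | 75 0.161 -0.021 | 90 0.182 -0.049 | 105 0.195 -0.081 | 120 0.2 -0.115 | 135 0.195 -0.15 | 150 0.182 -0.182 | 165 0.161 -0.21 | 180 0.133 -0.231 | 195 0.101 -0.244 | 210 0.067 -0.249 | 225 0.032 -0.244 | 240 0.0 -0.231 | 255 -0.028 -0.21 | 270 -0.049 -0.182 | 285 -0.062 -0.15 | 300 -0.067 -0.115 | 315 -0.062 -0.081 | 330 -0.049 -0.049 | 345 -0.028 -0.021 | 360 -0.0 -0.0 |
```

{"api": "servo_tool", "payload": {
  "travel": [
    [0.1,0.013,0.011],
    [0.2,0.013,0.011],
    [0.3,0.013,0.011],
    [0.37,0.013,0.011],
    [0.4,0.013,0.011],
    [0.4,0.013,0.011]
  ],
  "rot": [
    [0.006,0,0],
    [0.006,0,0],
    [0.006,0,0],
    [0.006,0,0],
    [0.006,0,0],
    [0.006,0,0]
  ]
}}

```text
time_s: 23.8
eef_pos: [0.5705, -0.2728, 0.101]
tcp_rot: [1.265, 1.175, -1.264]
force: [-0.2, 0.5, 0.2]
gripper_width: 0.0427
```

{"api": "servo_tool", "payload": {
  "travel": [
    [0,0,0],
    [0,0,0],
    [0,0,0],
    [0,0,0],
    [0,0,0],
    [0,0,0]
  ],
  "rot": [
    [0,0,0],
    [0,0,0],
    [0,0,0],
    [0,0,0],
    [0,0,0],
    [0,0,0]
  ],
  "grip": -1,
  "grip_force": 60
}}

```text
time_s: 24.3
eef_pos: [0.5717, -0.2736, 0.1034]
tcp_rot: [1.266, 1.17, -1.264]
force: [-0.2, -2.3, 6.3]
gripper_width: 0.0159
```

{"api": "servo_tool", "payload": {
  "travel": [
    [0.032,0.013,0],
    [0.067,0.018,0],
    [0.067,0.018,0],
    [0.067,0.018,0]
  ],
  "rot": [
    [0,0,0],
    [0,0,0],
    [0,0,0],
    [0,0,0]
  ]
}}

```text
time_s: 24.63
eef_pos: [0.5766, -0.2738, 0.0825]
tcp_rot: [1.266, 1.172, -1.265]
force: [-3.0, -2.6, 3.5]
gripper_width: 0.0162
```

{"api": "servo_tool", "payload": {
  "travel": [
    [0.034,-0.005,0],
    [0.066,-0.018,0],
    [0.066,-0.018,0],
    [0.066,-0.018,0]
  ],
  "rot": [
    [0,0,0],
    [0,0,0],
    [0,0,0],
    [0,0,0]
  ]
}}

```text
time_s: 24.97
eef_pos: [0.5709, -0.2733, 0.0631]
tcp_rot: [1.266, 1.172, -1.265]
force: [-6.0, -0.6, 14.3]
gripper_width: 0.0162
```

{"api": "servo_tool", "payload": {
  "travel": [
    [0.028,-0.021,0],
    [0.049,-0.049,0],
    [0.049,-0.049,0],
    [0.049,-0.049,0]
  ],
  "rot": [
    [0,0,0],
    [0,0,0],
    [0,0,0],
    [0,0,0]
  ]
}}

```text
time_s: 25.3
eef_pos: [0.5579, -0.2724, 0.0496]
tcp_rot: [1.267, 1.169, -1.263]
force: [2.1, 3.9, 23.3]
gripper_width: 0.0158
```

{"api": "servo_tool", "payload": {
  "travel": [
    [0.013,-0.032,0],
    [0.018,-0.066,0],
    [0.018,-0.066,0],
    [0.018,-0.066,0]
  ],
  "rot": [
    [0,0,0],
    [0,0,0],
    [0,0,0],
    [0,0,0]
  ]
}}

```text
time_s: 25.63
eef_pos: [0.5406, -0.2714, 0.0445]
tcp_rot: [1.268, 1.164, -1.261]
force: [15.5, 7.5, 11.4]
gripper_width: 0.0159
```

The force-angle curve is now clear: about 3.5 N of friction at 90°, then 9, 13.5 and 15.5 N at 120°, 150° and 180°. Touch is therefore near 90°, and the old 60° rest had indeed lost the clamp. I'll now back off slowly while holding, to where the friction alone keeps the preload.

{"api": "servo_tool", "payload": {
  "travel": [
    [-0.005,0.034,0],
    [-0.018,0.066,0],
    [-0.018,0.066,0],
    [-0.018,0.066,0]
  ],
  "rot": [
    [0,0,0],
    [0,0,0],
    [0,0,0],
    [0,0,0]
  ]
}}

```text
time_s: 25.97
eef_pos: [0.5594, -0.2725, 0.0503]
tcp_rot: [1.267, 1.167, -1.262]
force: [3.1, 5.9, 27.8]
gripper_width: 0.0161
```

{"api": "servo_tool", "payload": {
  "travel": [
    [-0.014,0.018,0],
    [-0.028,0.032,0],
    [-0.028,0.032,0],
    [-0.028,0.032,0]
  ],
  "rot": [
    [0,0,0],
    [0,0,0],
    [0,0,0],
    [0,0,0]
  ]
}}

```text
time_s: 26.3
eef_pos: [0.5676, -0.2731, 0.0582]
tcp_rot: [1.267, 1.169, -1.263]
force: [-1.1, 3.0, 21.2]
gripper_width: 0.0158
```

Run:
```python
from h import *
o=bot.get_obs();f=o["force"];v=vf(o["eef_pos"]);t=np.arctan2(v[0]-.0006,o["eef_pos"][2]-.0835);print(f,v,np.degrees(t)%360,"tang",-(f[0]*np.cos(t)-f[2]*np.sin(t)))
```

```text
[-1.10400475  3.00941788 21.18163834] [ 0.0318 -0.2223] 129.07051000476343 tang 15.748979840943694
```

{"api": "servo_tool", "payload": {
  "travel": [
    [-0.016,0.009,0],
    [-0.032,0.016,0],
    [-0.032,0.016,0],
    [-0.032,0.016,0],
    [-0.032,0.016,0]
  ],
  "rot": [
    [0,0,0],
    [0,0,0],
    [0,0,0],
    [0,0,0],
    [0,0,0]
  ]
}}

```text
time_s: 26.72
eef_pos: [0.5728, -0.2737, 0.0675]
tcp_rot: [1.267, 1.168, -1.262]
force: [3.5, 1.8, 13.5]
gripper_width: 0.0162
```

Run:
```python
from h import *
o=bot.get_obs();f=o["force"];v=vf(o["eef_pos"]);t=np.arctan2(v[0]-.0006,o["eef_pos"][2]-.0835);print(f,v,np.degrees(t)%360,"tang",-(f[0]*np.cos(t)-f[2]*np.sin(t)),"rad",f[0]*np.sin(t)+f[2]*np.cos(t))
```

```text
[ 3.45529448  1.80127566 13.51894607] [ 0.037  -0.2225] 113.70796286997191 tang 13.76732553828248 rad -2.2719397947126545
```

{"api": "servo_tool", "payload": {
  "travel": [
    [-0.017,0.005,0],
    [-0.028,0.006,0],
    [-0.028,0.006,0],
    [-0.028,0.006,0],
    [-0.028,0.006,0],
    [-0.028,0.006,0]
  ],
  "rot": [
    [0,0,0],
    [0,0,0],
    [0,0,0],
    [0,0,0],
    [0,0,0],
    [0,0,0]
  ]
}}

```text
time_s: 27.22
eef_pos: [0.5751, -0.274, 0.0759]
tcp_rot: [1.267, 1.167, -1.262]
force: [5.9, 0.8, 10.3]
gripper_width: 0.0161
```

Run:
```python
from h import *
o=bot.get_obs();f=o["force"];v=vf(o["eef_pos"]);t=np.arctan2(v[0]-.0006,o["eef_pos"][2]-.0835);print(f,v,o["eef_pos"],np.degrees(t)%360,"tang",-(f[0]*np.cos(t)-f[2]*np.sin(t)),"rad",f[0]*np.sin(t)+f[2]*np.cos(t))
```

```text
[ 5.91726582  0.84430691 10.27077053] [ 0.0394 -0.2226] [ 0.57513461 -0.2739529   0.07590478] 101.07577735214807 tang 11.216215567292565 rad 3.833962764150419
```

Backing off, the handle still carries about 11 N at 101°, so the preload reaches lower angles than I thought. I'll release here, keep straddling the handle, and see where the crank settles.

{"api": "servo_tool", "payload": {
  "travel": [
    [0,0,0],
    [0,0,0],
    [0,0,0],
    [0,0,0],
    [-0.1,0,0.01],
    [-0.2,0,0.01],
    [-0.3,0,0.01],
    [-0.45,0,0.01],
    [-0.45,0,0.01]
  ],
  "rot": [
    [0,0,0],
    [0,0,0],
    [0,0,0],
    [0,0,0],
    [0,0,0],
    [0,0,0],
    [0,0,0],
    [0,0,0],
    [0,0,0]
  ],
  "grip": 0
}}

```text
time_s: 27.97
eef_pos: [0.5747, -0.2776, 0.2154]
tcp_rot: [1.267, 1.165, -1.261]
force: [2.0, -1.0, 1.0]
gripper_width: 0.0426
```

Run:
```python
from h import *
o=bot.get_obs();print(o["eef_pos"],o["force"])
im=get_image("wrist");px=im["pixels"].astype(int);m=(px.max(2)<55).astype(np.uint8);m[:120]=0;m[226:]=0
n,l,st,c=cv2.connectedComponentsWithStats(m)
for i in range(1,n):
    if st[i,4]>120 and c[i][0]<330: print(st[i],c[i],vf(fish(im,st[i,0]+st[i,2]/2,c[i][1],.09)), im["depth"][int(c[i][1]),int(c[i][0])])
s=get_image("side");P=cloud(s);px=s["pixels"].astype(int)
m=np.zeros(px.shape[:2],bool);m[215:275,295:350]=1;m&=(px.max(2)<70)&(P[...,2]>.03)&(P[...,2]<.16)
q=P[m];V=np.c_[q[:,:2]@vx-.5545,q[:,:2]@vy+.008,q[:,2]];h=V[(V[:,1]<-.19)&(V[:,1]>-.25)]
if len(h): print(len(h),np.median(h,0))
cv2.imwrite("pics/x.png",cv2.resize(s["pixels"][190:280,270:360,::-1],(360,360)))
```

```text
[ 0.57467431 -0.27758873  0.21542814] [ 1.95162783 -1.04731464  1.03272954]
[241 144  21  35 331] [251.63141994 155.59516616] [ 0.0371 -0.1952] 0.23396431
87 [ 0.03198713 -0.21411956  0.10839668]
```

It settled at the same 60° after a 41° release as after the earlier 237° one. That rules out overshoot: it is the point where screw friction balances the clamping spring-back, so the preload remains. It also fits the plate resisting a 47 N push without moving. I'll return to the bracket.

Run:
```python
from h import *
print(rel([.5795,-.0188,.27],yaw+np.pi/2))
```

```text
(array([-0.1977, -0.0441, -0.8588]), array([-1.0016,  0.002 , -0.0014]))
```

{"api": "servo_tool", "payload": {
  "travel": [
    [-0.1,0,0],
    [-0.2,0,-0.08],
    [-0.2,0,-0.18],
    [-0.2,-0.01,-0.28],
    [-0.2,-0.01,-0.38],
    [-0.2,-0.02,-0.48],
    [-0.2,-0.03,-0.58],
    [-0.2,-0.04,-0.68],
    [-0.2,-0.044,-0.78],
    [-0.2,-0.044,-0.858]
  ],
  "rot": [
    [-0.078,0,0],
    [-0.156,0,0],
    [-0.234,0,0],
    [-0.31,0,0],
    [-0.39,0,0],
    [-0.47,0,0],
    [-0.55,0,0],
    [-0.63,0,0],
    [-0.7,0,0],
    [-0.78,0,0]
  ],
  "grip": -0.2
}}

```text
time_s: 28.9
eef_pos: [0.5776, -0.0165, 0.2674]
tcp_rot: [0.328, 1.549, -0.327]
force: [1.1, -0.5, -0.5]
gripper_width: 0.0344
```

Run:
```python
from h import *
print(bot.get_obs()["eef_pos"],rel([.5795,-.0188,.25],yaw+np.pi/2))
```

```text
[ 0.57764237 -0.01646873  0.26742994] (array([ 0.0581, -0.0046,  0.009 ]), array([-0.2183, -0.0018, -0.0005]))
```

{"api": "servo_tool", "payload": {
  "travel": [
    [0.02,-0.004,0.009],
    [0.04,-0.004,0.009],
    [0.058,-0.004,0.009],
    [0.058,-0.004,0.009],
    [0.058,-0.004,0.009]
  ],
  "rot": [
    [-0.075,-0.001,0],
    [-0.15,-0.002,0],
    [-0.218,-0.002,0],
    [-0.218,-0.002,0],
    [-0.218,-0.002,0]
  ]
}}

```text
time_s: 29.32
eef_pos: [0.58, -0.0207, 0.2503]
tcp_rot: [0.066, 1.569, -0.066]
force: [0.3, 0.1, 0.0]
gripper_width: 0.0341
```

Run:
```python
from h import *
print(bot.get_obs()["eef_pos"],rel([.5795,-.0188,.176],yaw+np.pi/2))
im=get_image("wrist");cv2.imwrite("pics/w10.png",im["pixels"][:,:,::-1])
```

```text
[ 0.58001036 -0.02072857  0.25027061] (array([ 0.2476,  0.0061, -0.0024]), array([-0.0062,  0.0003, -0.0003]))
```

I've used all the picture views, so I'll go on with numbers only.

{"api": "servo_tool", "payload": {
  "travel": [
    [0.08,0.006,-0.002],
    [0.15,0.006,-0.002],
    [0.21,0.006,-0.002],
    [0.247,0.006,-0.002],
    [0.247,0.006,-0.002],
    [0.247,0.006,-0.002]
  ],
  "rot": [
    [-0.006,0,0],
    [-0.006,0,0],
    [-0.006,0,0],
    [-0.006,0,0],
    [-0.006,0,0],
    [-0.006,0,0]
  ]
}}

```text
time_s: 29.87
eef_pos: [0.5804, -0.019, 0.1774]
tcp_rot: [0.057, 1.568, -0.057]
force: [1.1, 0.6, -0.0]
gripper_width: 0.0343
```

{"api": "servo_tool", "payload": {
  "travel": [
    [0,0,0],
    [0,0,0],
    [0,0,0],
    [0,0,0],
    [0,0,0],
    [0,0,0]
  ],
  "rot": [
    [0,0,0],
    [0,0,0],
    [0,0,0],
    [0,0,0],
    [0,0,0],
    [0,0,0]
  ],
  "grip": -1,
  "grip_force": 80
}}

```text
time_s: 30.37
eef_pos: [0.5812, -0.0191, 0.1787]
tcp_rot: [0.056, 1.565, -0.056]
force: [-1.4, -1.9, 5.8]
gripper_width: 0.0068
```

```bash
cat > chk.py <<'E'
from h import *
o=bot.get_obs();print(o["time_s"],o["eef_pos"],vf(o["eef_pos"]),o["force"],o["gripper_width"])
im=get_image("wrist");H,W=im["depth"].shape;f=H/2/np.tan(np.radians(im["fov_y"])/2)
u,v=np.meshgrid(np.arange(W),np.arange(H));a,b=u-im["cx"],v-im["cy"];r=np.hypot(a,b)+1e-9;th=r/f;d=im["depth"]
P=(np.stack([np.tan(th)*a/r*d,np.tan(th)*b/r*d,d],-1)-im["t"])@im["R"]
def win(x0,x1,y0,y1):
    q=P[100+y0//2:100+y1//2,130+x0//2:130+x1//2].reshape(-1,3);q=q[(q[:,2]>.12)&(q[:,2]<.16)];X=np.c_[q[:,:2]@vx-.5545,q[:,:2]@vy+.008,np.ones(len(q))]
    for _ in range(3):
        c=np.linalg.lstsq(X,q[:,2],rcond=None)[0];e=q[:,2]-X@c;k=abs(e)<2.5*e.std();X,q=X[k],q[k]
    return len(q),np.round(q.mean(0),4),"slopes deg x,y",np.round(np.degrees(c[:2]),2)
print("foot",win(122,225,190,290));print("plate",win(70,255,10,165))
px=im["pixels"].astype(int);w=np.c_[P.reshape(-1,3)[:,:2]@vx-.5545,P.reshape(-1,3)[:,:2]@vy+.008,P.reshape(-1,3)[:,2]]
ft=w[(w[:,2]>.1415)&(w[:,2]<.148)&(w[:,1]<.02)&(w[:,1]>-.02)];print("foot x-",np.percentile(ft[:,0],1),"y-",np.percentile(ft[:,1],1))
pl=w[(w[:,2]>.133)&(w[:,2]<.139)&(abs(w[:,1])<.03)];print("plate x-",np.percentile(pl[:,0],.5))
E
python3 chk.py
```

```text
30.3667 [ 0.58115865 -0.01912258  0.17871545] [0.0265 0.032 ] [-1.38434545 -1.87291576  5.80098115] 0.0068298930392313535
foot (2408, array([ 0.5696, -0.0428,  0.1442]), 'slopes deg x,y', array([-0.39,  0.05]))
plate (6927, array([ 0.5267, -0.0422,  0.1361]), 'slopes deg x,y', array([-0.1 ,  0.05]))
foot x- -0.002854164306296607 y- -0.008613277837974297
plate x- -0.05259318264235093
```

The regrip is flat (0.3°), and the bracket's end is at 57.1 mm against the rib face at about 57.4 mm. Now I'll push x first, then y.

{"api": "servo_tool", "payload": {
  "travel": [
    [0,0,0.005],
    [0,0,0.01],
    [0,0,0.01],
    [0,0.002,0.01],
    [0,0.005,0.01],
    [0,0.005,0.01],
    [0,0.005,0.01]
  ],
  "rot": [
    [0,0,0],
    [0,0,0],
    [0,0,0],
    [0,0,0],
    [0,0,0],
    [0,0,0],
    [0,0,0]
  ]
}}

```text
time_s: 31.0
eef_pos: [0.5818, -0.0188, 0.1787]
tcp_rot: [0.055, 1.57, -0.057]
force: [-17.0, -11.3, 19.7]
gripper_width: 0.006
```

```bash
python3 chk.py
```

```text
31.0 [ 0.58182658 -0.01876496  0.17873004] [0.0271 0.0324] [-16.99600779 -11.26610845  19.71313966] 0.006040328752588319
foot (2417, array([ 0.5702, -0.0425,  0.1445]), 'slopes deg x,y', array([-0.75, -0.51]))
plate (6915, array([ 0.5272, -0.0419,  0.1362]), 'slopes deg x,y', array([-0.08,  0.11]))
foot x- -0.0026073451699870033 y- -0.008495461930888258
plate x- -0.05243694464762455
```

{"api": "servo_tool", "payload": {
  "travel": [
    [-0.002,0,0.002],
    [-0.003,0,0.003],
    [-0.003,0.001,0.003],
    [-0.003,0.001,0.003],
    [-0.003,0.001,0.003],
    [-0.003,0.001,0.003]
  ],
  "rot": [
    [0,0,0],
    [0,0,0],
    [0,0,0],
    [0,0,0],
    [0,0,0],
    [0,0,0]
  ]
}}

```text
time_s: 31.55
eef_pos: [0.5819, -0.0187, 0.1788]
tcp_rot: [0.055, 1.572, -0.057]
force: [-17.8, -14.0, 11.5]
gripper_width: 0.0067
```

```bash
python3 chk.py
```

```text
31.55 [ 0.58189147 -0.01867109  0.17879529] [0.0272 0.0325] [-17.79089175 -14.00714318  11.4808798 ] 0.006685946199696613
foot (2411, array([ 0.5701, -0.0424,  0.1446]), 'slopes deg x,y', array([-0.83, -0.39]))
plate (6924, array([ 0.5272, -0.0418,  0.1362]), 'slopes deg x,y', array([-0.1 ,  0.07]))
foot x- -0.002591642579770137 y- -0.008468856371384998
plate x- -0.052336929640908705
```

Forces are steady (x 17.8 N, y 14.0 N), the foot is flat within 1°, and the plate is level and hasn't moved. Handing in.

```bash
python3 -c "
from workcell import bot
print(bot.sign_off()); o=bot.get_obs(); print(o['time_s'],o['force'],o['eef_pos'])"
```

```text
the job is handed in; nothing more can be done
None
the job is handed in; nothing more can be done
```

I handed the job in at 31.6 s, still holding the bracket in the plate's corner and pushing it against both ribs. The one thing I could not verify is how hard the vise still clamps the plate.

- **Clamping:** I cranked about 1.9 turns clockwise, and the handle force rose from about 7 to 35 N. When I let go, the crank wound back about 0.65 turn, to roughly 60°.
- **Second crank:** I set the bracket down, cranked again, backed off while holding the handle and released it. The crank settled at the same 60°, so I take that as where screw friction holds the remaining clamp force.
- **Evidence for the clamp:** No jaw force can be read directly. The plate did not shift under pushes of up to 47 N. One set of readings on the second crank (about 3.5 N at 90°) did suggest less clamp force is left.
- **Bracket:** I gripped it again by its web with 80 N. At hand-in the tool felt about 18 N from the short rib's side and 14 N from the long rib's side. Friction may carry part of the 18 N.
- **Fit:** The bracket's foot is tilted about 0.8° in total relative to the plate, and its end is at 57.4 mm against the short rib's face at about 57.6 mm. The plate is level within 0.2°.
- **Other items:** The spacer, jar, reel, screwdriver, wrench and knife looked unmoved in the last side view, taken before the second crank. I did not measure them, and had no picture views left to check them at the end.

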